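# Open the slide-drying box and hang the slide rack in it

## Task

Open the slide-drying box: take the flap by its red handle bar, swing it up past vertical and lower it gently, never letting it fall, until it rests on its stops. Then take the slide rack by its carrying bar and hang it, without dropping it, inside the box with the two ends of the bar in the two hooks. Leave everything else on the bench where it stands.

Things in the scene. Friction and masses are not known exactly. Their poses are not given: they have to be found in the camera images.
- drying_box: White open-topped slide-drying box, fixed to the bench: 194 (its x) x 120 (its y) x 130 mm high, walls and floor 5 mm thick. Origin at the centre of its underside on the bench, z up. The flap is hinged on its +y rim; the flap's red handle sticks out over the -y side. On the +y side two stop arms with rubber pads stand out up to 80 mm from the wall and 165 mm high.
- flap (a joint): Hinge of the flap (aluminium frame with a clear pane, 196 x 120 x 6 mm, 0.25 kg): 0 = shut and level, 1.57 = upright, 2.75 = resting on its stops on the +y side, sloping up and outward by 22 degrees. It falls by its own weight either way from upright; the hinge is lightly damped and does not hold it.
- flap_hinge (a point): Middle of the flap's hinge axis, 134 mm above the bench at the box's +y rim; the axis runs along the box's x; axes as drying_box.
- flap_bar (a point): Middle of the flap's red handle: round bar, 10 mm thick, 90 mm long, along the box's x, 165 mm from the hinge axis and in the plane of the flap, held by two 10 mm arms at its ends; the clear gap between the bar and the flap's edge is 39 mm wide and 80 mm long. When shut it is level with the flap, 134 mm above the bench, 45 mm out from the box's -y wall. Axes turn with the flap: x along the bar, at joint 0 the same as drying_box.
- hook_mid (a point): Point midway between the two hook seats inside the box, 112 mm above the bench (18 mm below the rim) on the box's centre line: where the middle of the rack's bar lies when hung. Axes as drying_box. The hooks, of 6 mm wire, come from the end walls and stand 58 mm to either side of it along the box's x, open at the top (mouth about 28 mm wide in y); tips 122 mm, shanks (on the +y side) 123 mm above the bench. Only the stretches of bar near its ends go into them.
- rack_bar (a point): Middle of the slide rack's carrying bar (blue sleeve in the middle). Loose steel slide rack, about 0.16 kg: tray 88 (its x) x 50 x 20 mm with glass slides up to 29 mm, and above it a round bar 10 mm thick, 140 mm long, along the rack's x, on two 6 mm uprights 42 mm either side of the middle; the bar's middle is 87 mm above the rack's underside, its ends stick out 27 mm past the uprights. Axes are the rack's: x along the bar, z up. Either way round serves.
- slide_rack: The same slide rack; origin at the centre of its underside. A tall fixed pipette stand is to the right of where it may start, about 0.24 m from the nearest such place, centre to centre.
- beaker: Bystander: clear beaker, 70 mm across, 88 mm high; origin at the centre of its underside.
- kit_red: Bystander: red carton, 90x50x55 mm; origin at the centre of its underside.
- marker_black: Bystander: black marker pen, 140x14x16 mm, lying; origin at the centre of its underside.
- bottle_blue_cap: Bystander: whitish clear bottle with a blue cap, 68 mm across, 125 mm high; origin at the centre of its underside.
- tub_grey: Bystander: light grey tub, 68x60x88 mm; origin at the centre of its underside.
- cryo_box: Bystander: pale card freezer box, 69x68x44 mm; origin at the centre of its underside.
- wash_bottle: Bystander: white wash bottle with a red cap and spout, 110x68x200 mm; origin at the centre of its underside.

How it is judged:
By the outcome, as a careful person would: the job done as asked, in the order asked, and still so for the second after the job is handed in, with the robot touching nothing.
It also fails if it takes over 64 s, if anything falls off the work surface, if the arm or the gripper's body presses on something with over 40 N, if the wrist force passes 120 N, or if a joint passes its speed limit or range.

## Robot

A 7-joint arm with a two-finger parallel gripper is mounted at the origin on a cart in front of the work surface, level with it; the furniture and walls round the work are solid. World frame = base frame: x ahead of the robot, y to its left, z up, the work surface at z = 0. Lengths are in m, angles in rad, forces in N, time in s.
With the tool pointing down it reaches from about 0.425 to 0.875 m from the base axis. Payload 4.7 kg.
Tool frame: the origin (TCP) lies at the very end of the fingers, on their centre line; the grasp point (between the pads) lies 19 mm behind it; y points along the fingers, x is the direction in which the jaws open and shut, and the axes are right-handed (so a half turn about y gives the same grasp; the last joint's range is limited). The gripper opens to 85 mm and grips with 20 to 120 N. Pads are 22 mm wide; open, the fingers measure 114 mm over their backs; the gripper's body (76 mm by 85 mm) begins 54 mm behind the grasp point. The pads swing forward as they close: fully open they stand 13 mm farther back than shut.
Start: joints at [-1.283, 0.321, -0.07, 1.45, 0.023, 1.371, -0.057], TCP at [0.176, 0.626, 0.231] pointing down, gripper open.
Joint ranges: [-2.86, 2.86], [-0.3, 2.09], [-1.38, 1.24], [0.06, 2.45], [-1.56, 4.7], [0.09, 2.05], [-2.69, 2.69]. Speed limits (rad/s): [2.57, 2.57, 3.14, 3.14, 3.14, 3.14, 3.14].

## Interface

Orientations are given as a rotation vector (axis times angle).
In Python, from workcell import sense, cams, hand_in gives the robot as it stands.
- The arm moves only by the tool jog_arm, never from a script. Its argument "moves" is a list of rows, each a list of 2 entries, a list of its own where there are three numbers: the shift along the tool's x, y, z in mm, then the turn, a rotation vector about the tool's x, y, z in rad. A call has 1 to 8 rows; each row shifts and turns the pose as measured when the row begins, along the tool's axes as they then stand; what a row does not reach is not made up. A row lasts 1/12 s, in which the tool goes at most 41.7 mm and 7.16 degrees, less where a joint would pass 70% of its speed; a pose out of reach is approached as far as the arm can. A call is refused whole if a number of a shift passes 41.7 or a number of a turn 0.125, either way. A call with a gripper value outside its range is refused whole. "grip" is the closure, from 0 (fully open) to 1 (shut), set as the call begins (left out, the last holds). The fingers move at their own pace and stop on an object; the grip force is fixed at half the most. Time passes only in rows, so rows that do not move let the fingers close. It gives the time, the measured TCP pose, the force and the opening at its end, in the units of the state.
- sense(): the state, without advancing time (a new reading comes with each control period).
- cams.capture(name): name is "scene" or "top"; returns a dict with "img" (384x512x3 uint8, red, green, blue), "range_z" (384x512 float32, m along the optical axis (not along the pixel's ray), 0 where there is no reading), "fx", "fy", "cx", "cy" (pixels), "k1" (the pictures are not rectified: a ray, as slopes to the right and down, at radius r is drawn at 1 + k1 r^2 times it, then the intrinsics apply), "xyz" and "orientation" of the camera in the world. Camera axes: x right, y down, z forward; pixel columns grow to the right and rows downward; lengths in m; the calibration is good to about 2 mm. A picture is of the moment at which its call begins.
- hand_in(): hands the job in, once; it reports no verdict.
The state is a dict: "time": time; "joint_positions": joint angles; "qd": joint speeds; "tau": joint torques, N m; "eef_pos": TCP position; "eef_rot": TCP orientation; "ft_force": force on the tool from outside, world axes, zero at the start; "torque": the same for the moment, N m; "grip_width": finger opening in m.
Only numpy, scipy, OpenCV 4.12 (cv2) and the standard library are available. Lean on these libraries where they do the work, as an engineer would, in place of code of your own. Each camera call takes 0.05 s, during which the arm holds its last target.

## Working session

There is one attempt and no reset: what is moved stays moved. The work goes in short steps, Python scripts to look and compute and a tool call to move; the robot and the scene stay as the last step left them, time stands still between calls to the robot, and variables do not carry over. Pictures are saved under pics/ and viewed, and the job is handed in when it is done.

Besides the shell and the picture viewer there is one more tool, called by a JSON object that holds its "api" and its "payload", one argument or row to a line. jog_arm: Moves the arm, as the interface text tells. Its arguments: {"type":"object","properties":{"moves":{"type":"array"},"grip":{"type":"number"}},"required":["moves"]}

```bash
ls; mkdir -p pics; python3 - <<'E'
from workcell import sense,cams
import cv2,numpy as np
s=sense();print(s)
for n in("scene","top"):
    c=cams.capture(n);np.savez(f"{n}0.npz",**c)
    print({k:v for k,v in c.items() if k not in("img","range_z")})
    cv2.imwrite(f"pics/{n}0.png",c["img"][:,:,::-1])
E
```

```text
pics
{'time': 0.0, 'joint_positions': array([-1.28291519,  0.32181259, -0.07011829,  1.45169308,  0.02258069,
        1.370825  , -0.05689343]), 'qd': array([ 0.00121699, -0.00019616, -0.00116944, -0.00023254, -0.00032743,
        0.00012491, -0.00017362]), 'tau': array([-6.50526408e-05, -4.93583071e+01, -3.81941311e-01, -3.14342558e+01,
        1.32403511e-02,  1.10183444e-02, -7.66819994e-06]), 'eef_pos': array([0.17561381, 0.62524854, 0.23022146]), 'eef_rot': array([-1.3276048 , -1.00416101,  1.00667487]), 'ft_force': array([0.49479908, 0.17535318, 0.18376899]), 'torque': array([ 0.02534811, -0.0304502 , -0.00256056]), 'grip_width': 0.08542913360979106}
{'fx': 477.6834660116306, 'fy': 477.6834660116306, 'cx': 257.26341247837854, 'cy': 195.94595125112562, 'k1': 0.06461156846261061, 'xyz': array([-0.11016075, -0.73358424,  1.32973338]), 'orientation': array([-2.30283655,  0.86336612, -0.29377901])}
{'fx': 386.0984817912744, 'fy': 386.0984817912744, 'cx': 259.25201310579905, 'cy': 198.38484529189606, 'k1': 0.03491778691830444, 'xyz': array([0.41555682, 0.06647875, 1.21579316]), 'orientation': array([-2.17854863,  2.14663251, -0.1333606 ])}
```

View pics/scene0.png

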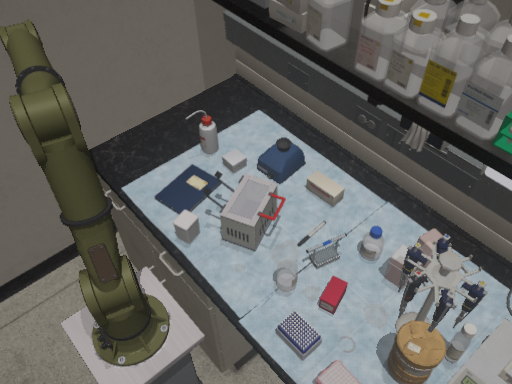

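View pics/top0.png

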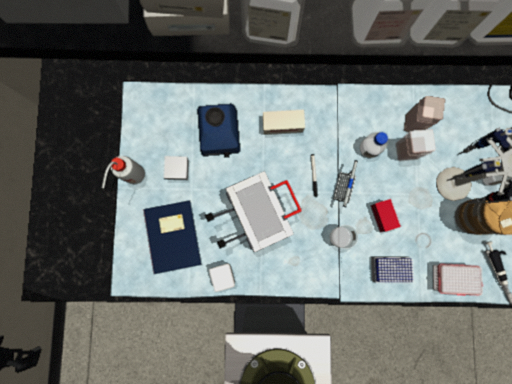

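```bash
cat > h.py <<'E'
import numpy as np,cv2
from scipy.spatial.transform import Rotation as R
def K(c): return np.array([[c["fx"],0,c["cx"]],[0,c["fy"],c["cy"]],[0,0,1.]])
def D(c): return np.array([float(c["k1"]),0,0,0])
def cloud(c):
    h,w=c["range_z"].shape
    uv=np.stack(np.meshgrid(np.arange(w),np.arange(h)),-1).reshape(-1,1,2).astype(float)
    n=cv2.undistortPoints(uv,K(c),D(c)).reshape(h,w,2)
    z=c["range_z"][...,None].astype(float)
    P=np.concatenate([n*z,z],-1)
    W=P@R.from_rotvec(c["orientation"]).as_matrix().T+c["xyz"]
    W[c["range_z"]<=0]=np.nan
    return W
def proj(c,X):
    r=R.from_rotvec(c["orientation"]).inv()
    t=r.apply(-np.asarray(c["xyz"]))
    return cv2.projectPoints(np.atleast_2d(X).astype(float),r.as_rotvec(),t,K(c),D(c))[0].reshape(-1,2)
def ray(c,u,v,z):
    n=cv2.undistortPoints(np.array([[[u,v]]],float),K(c),D(c)).reshape(2)
    d=R.from_rotvec(c["orientation"]).apply([n[0],n[1],1]); o=np.asarray(c["xyz"])
    return o+d*(z-o[2])/d[2]
E
python3 - <<'E'
from h import *
for n in("top","scene"):
    c=dict(np.load(f"{n}0.npz"));W=cloud(c);im=c["img"].astype(int)
    np.set_printoptions(precision=4,suppress=True)
    for nm,pts in (dict(table=(300,260),box=(260,210),cryo=(176,167),wash=(120,165),redbar=(291,197),tub=(222,276),bottle=(376,143)) if n=="top" else dict(table=(200,250))).items():
        print(nm,W[pts[1],pts[0]])
    red=(im[...,0]>130)&(im[...,1]<70)&(im[...,2]<80)
    m=red&(W[...,2]>.1)&(W[...,2]<.17)
    P=W[m];print(n,len(P),P.mean(0),P.min(0),P.max(0))
    x=c["img"][150:270,180:420] if n=="top" else c["img"][160:310,160:400]
    cv2.imwrite(f"pics/{n}0c.png",cv2.resize(x[:,:,::-1],None,fx=3.2,fy=3.2,interpolation=cv2.INTER_CUBIC))
E
```

```text
table [ 0.3693 -0.0674  0.0039]
box [0.5112 0.0596 0.1357]
cryo [0.6482 0.3192 0.0447]
wash [0.6284 0.4487 0.1592]
redbar [ 0.5659 -0.0389  0.0019]
tub [0.3243 0.1653 0.0907]
bottle [ 0.7142 -0.2758  0.115 ]
top 230 [0.5821 0.1765 0.1467] [ 0.4923 -0.0526  0.1341] [0.6484 0.4727 0.1676]
table [ 0.3122  0.0868 -0.0014]
scene 131 [0.5656 0.0951 0.1407] [ 0.4917 -0.0575  0.1287] [0.6478 0.4712 0.1605]
```

View pics/top0c.png

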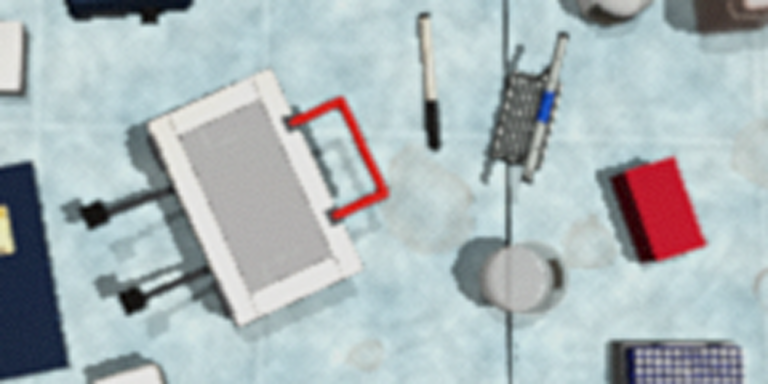

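View pics/scene0c.png

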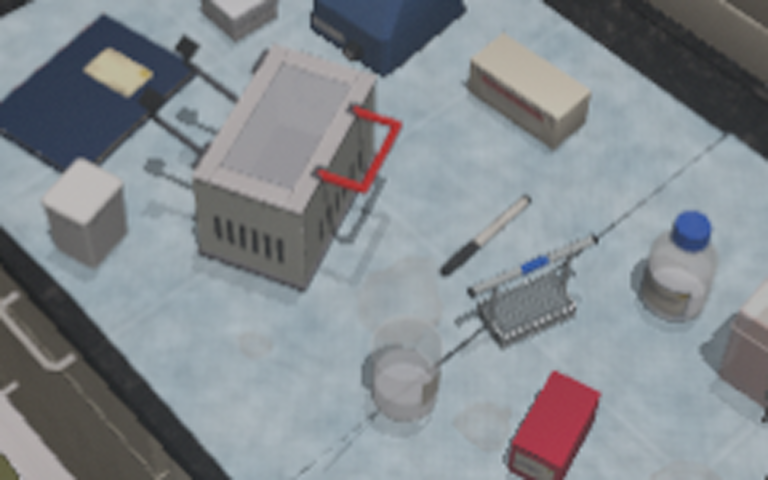

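```bash
python3 - <<'E'
from h import *
np.set_printoptions(precision=4,suppress=True)
T=dict(np.load("top0.npz"));S=dict(np.load("scene0.npz"))
t=lambda u,v,z:ray(T,180+(u+.5)/3.2-.5,150+(v+.5)/3.2-.5,z)
s=lambda u,v,z:ray(S,160+(u+.5)/3.2-.5,160+(v+.5)/3.2-.5,z)
for nm,f in(("A",t(268,70,.137)),("B",t(150,125,.137)),("C",t(240,325,.137)),("D",t(360,270,.137)),
 ("bar far",t(341,101,.136)),("bar near",t(383,190,.136)),("S far",s(397,125,.136)),("S near",s(363,187,.136)),
 ("SA",s(376,72,.137)),("SB",s(272,47,.137)),("SC",s(197,180,.137)),("SD",s(303,212,.137)),
 ("rk far",t(563,35,.087)),("rk near",t(528,180,.087)),("rk mid",t(546,106,.087)),
 ("S far",s(595,239,.087)),("S near",s(472,291,.087)),("S mid",s(535,264,.087))): print(nm,f)
for nm,c in(("T",T),("S",S)):
    im=c["img"].astype(int);W=cloud(c)
    h=cv2.cvtColor(c["img"],cv2.COLOR_RGB2HSV)
    blue=(h[...,0]>105)&(h[...,0]<125)&(h[...,1]>170)&(h[...,2]>90)&(np.abs(W[...,0]-.58)<.06)&(np.abs(W[...,1]+.19)<.06)
    vv,uu=np.nonzero(blue);print(nm,len(uu),uu.mean(),vv.mean(),ray(c,uu.mean(),vv.mean(),.09),np.nanmedian(W[blue],0))
    # pixel blue centroid
E
```

```text
A [0.6208 0.0515 0.137 ]
B [0.5699 0.1548 0.137 ]
C [0.3965 0.0728 0.137 ]
D [ 0.4454 -0.0308  0.137 ]
bar far [ 0.5941 -0.0135  0.136 ]
bar near [ 0.5156 -0.0508  0.136 ]
S far [ 0.5922 -0.017   0.136 ]
S near [ 0.513  -0.0534  0.136 ]
SA [0.6245 0.0502 0.137 ]
SB [0.5658 0.1503 0.137 ]
SC [0.3954 0.0615 0.137 ]
SD [ 0.4483 -0.0381  0.137 ]
rk far [ 0.6674 -0.223   0.087 ]
rk near [ 0.5314 -0.1891  0.087 ]
rk mid [ 0.6003 -0.2065  0.087 ]
S far [ 0.6674 -0.2262  0.087 ]
S near [ 0.5326 -0.1899  0.087 ]
S mid [ 0.6012 -0.208   0.087 ]
T 26 349.9230769230769 182.80769230769232 [ 0.5997 -0.2047  0.09  ] [ 0.5988 -0.2044  0.0926]
S 1 323.0 243.0 [ 0.5882 -0.2036  0.09  ] [ 0.5902 -0.202   0.0863]
```

```bash
cat >> h.py <<'E'
np.set_printoptions(precision=4,suppress=True)
def down(yaw_bar,cur=None,tilt=0):
    """tool y = -z, tool z along bar (yaw). picks nearer of two"""
    out=[]
    for s in(1,-1):
        z=s*np.array([np.cos(yaw_bar),np.sin(yaw_bar),0]);y=np.array([0,0,-1.]);x=np.cross(y,z)
        out.append(R.from_matrix(np.stack([x,y,z],1)))
    if cur is None:return out
    return min(out,key=lambda r:(cur.inv()*r).magnitude())
def plan(goals,step=38,ang=.11,q=None,p=None,show=True):
    """goals: list of (tcp xyz, R). prints tool rows"""
    from workcell import sense
    s=sense()
    if p is None:p=s["eef_pos"].copy()
    if q is None:q=R.from_rotvec(s["eef_rot"])
    rows=[]
    for g,r in goals:
        g=np.asarray(g,float)
        n=int(max(np.ceil(np.linalg.norm(g-p)*1000/step),np.ceil((q.inv()*r).magnitude()/ang),1))
        for i in range(n):
            k=n-i
            d=q.inv().apply(g-p)/k; w=(q.inv()*r).as_rotvec()/k
            d=np.round(d*1000,1);w=np.round(w,3)
            rows.append([d.tolist(),w.tolist()])
            p=p+q.apply(d/1000);q=q*R.from_rotvec(w)
    for i in range(0,len(rows),8):print(str(rows[i:i+8]).replace(" ",""))
    return rows
YB=np.radians(25.3);BAR=np.array([.554,-.034,.134]);yb=np.array([-np.sin(YB),np.cos(YB),0])
HINGE=BAR+.165*yb; HOOK=np.array([*(BAR+.105*yb)[:2],.112])
RACK=np.array([.6005,-.207,.087]);YR=np.radians(-14.5)
E
python3 - <<'E'
from h import *
from workcell import sense
s=sense();q=R.from_rotvec(s["eef_rot"]);print(q.as_matrix())
r=down(YB,q);print(HINGE,HOOK,(q.inv()*r).as_rotvec(),r.as_rotvec())
plan([([.25,.5,.28],r),([.554,-.034,.26],r)])
E
```

```text
[[ 0.2703 -0.0004 -0.9628]
 [ 0.9628 -0.0017  0.2703]
 [-0.0018 -1.     -0.0001]]
[0.4835 0.1152 0.134 ] [0.5091 0.0609 0.112 ] [-0.0006 -0.7153 -0.0017] [-0.9669 -1.5266  1.5266]
[[[-14.4,-7.1,-15.1],[-0.0,-0.102,-0.0]],[[-15.8,-7.1,-13.5],[-0.0,-0.102,-0.0]],[[-17.1,-7.1,-11.8],[-0.0,-0.102,-0.0]],[[-18.3,-7.1,-10.0],[-0.0,-0.102,-0.0]],[[-19.2,-7.0,-8.2],[-0.0,-0.102,-0.001]],[[-19.9,-7.1,-6.1],[-0.0,-0.103,-0.0]],[[-20.4,-7.0,-4.1],[-0.001,-0.102,-0.0]],[[-36.0,1.2,-2.8],[0.0,-0.0,-0.0]]]
[[[-36.0,1.2,-2.8],[0.0,-0.0,-0.0]],[[-36.0,1.2,-2.7],[0.0,-0.0,-0.0]],[[-36.0,1.2,-2.8],[0.0,-0.0,-0.0]],[[-36.0,1.2,-2.7],[0.0,-0.0,-0.0]],[[-36.1,1.2,-2.8],[0.0,-0.0,-0.0]],[[-36.0,1.2,-2.7],[0.0,-0.0,-0.0]],[[-36.1,1.2,-2.8],[0.0,-0.0,-0.0]],[[-36.0,1.2,-2.7],[0.0,-0.0,-0.0]]]
[[[-36.1,1.2,-2.8],[0.0,-0.0,-0.0]],[[-36.0,1.2,-2.7],[0.0,-0.0,-0.0]],[[-36.1,1.2,-2.8],[0.0,-0.0,-0.0]],[[-36.0,1.2,-2.7],[0.0,-0.0,-0.0]],[[-36.1,1.2,-2.8],[0.0,-0.0,-0.0]],[[-36.0,1.2,-2.7],[0.0,-0.0,-0.0]],[[-36.1,1.1,-2.8],[0.0,-0.0,-0.0]],[[-36.0,1.2,-2.7],[0.0,-0.0,-0.0]]]
```

{"api": "jog_arm", "payload": {
  "moves": [
    [[-14,-7,-15],[0,-0.102,0]],
    [[-16,-7,-13],[0,-0.102,0]],
    [[-17,-7,-12],[0,-0.102,0]],
    [[-18,-7,-10],[0,-0.102,0]],
    [[-19,-7,-8],[0,-0.102,0]],
    [[-20,-7,-6],[0,-0.102,0]],
    [[-20,-7,-4],[0,-0.102,0]],
    [[-36,0,-3],[0,0,0]]
  ],
  "grip": 0.45
}}

```text
time: 0.77
eef_pos: [0.2647, 0.4692, 0.2744]
eef_rot: [-0.933, -1.549, 1.573]
ft_force: [0.2, -0.0, 0.1]
grip_width: 0.047
```

{"api": "jog_arm", "payload": {
  "moves": [
    [[-36,0,-3],[0,0,0]],
    [[-36,0,-3],[0,0,0]],
    [[-36,0,-3],[0,0,0]],
    [[-36,0,-3],[0,0,0]],
    [[-36,0,-3],[0,0,0]],
    [[-36,0,-3],[0,0,0]],
    [[-36,0,-3],[0,0,0]],
    [[-36,0,-3],[0,0,0]]
  ]
}}

```text
time: 1.43
eef_pos: [0.4258, 0.2141, 0.2736]
eef_rot: [-0.928, -1.551, 1.578]
ft_force: [1.0, 0.2, 0.5]
grip_width: 0.0465
```

```bash
python3 - <<'E'
from h import *
from workcell import sense
s=sense();q=R.from_rotvec(s["eef_rot"]);print(s["eef_pos"],s["joint_positions"])
r=down(YB,q)
plan([([.554,-.034,.22],r)])
E
```

```text
[0.4258 0.2141 0.2736] [-0.7609 -0.0639  0.2259  1.795   0.0186  1.4237  1.5296]
[[[-34.9,6.9,0.6],[-0.002,0.007,-0.001]],[[-34.9,6.8,0.4],[-0.002,0.007,-0.001]],[[-34.9,6.8,0.1],[-0.002,0.007,-0.001]],[[-34.9,6.8,-0.1],[-0.002,0.007,-0.0]],[[-34.9,6.8,-0.3],[-0.002,0.007,-0.001]],[[-34.9,6.7,-0.5],[-0.002,0.007,-0.0]],[[-34.9,6.7,-0.8],[-0.001,0.007,-0.001]],[[-34.8,6.7,-1.0],[-0.002,0.007,-0.0]]]
```

{"api": "jog_arm", "payload": {
  "moves": [
    [[-35,6,1],[-0.002,0.007,-0.001]],
    [[-35,6,0],[-0.002,0.007,-0.001]],
    [[-35,6,0],[-0.002,0.007,-0.001]],
    [[-35,6,0],[-0.002,0.007,-0.001]],
    [[-35,6,0],[-0.002,0.007,-0.001]],
    [[-35,6,-1],[-0.002,0.007,-0.001]],
    [[-35,7,-1],[-0.002,0.007,0]],
    [[-35,7,-1],[-0.002,0.007,0]]
  ]
}}

```text
time: 2.1
eef_pos: [0.5585, -0.0485, 0.2222]
eef_rot: [-0.969, -1.53, 1.52]
ft_force: [0.2, 1.2, 0.1]
grip_width: 0.0468
```

```bash
python3 - <<'E'
from h import *
from workcell import sense,cams
s=sense();q=R.from_rotvec(s["eef_rot"]);print(s["eef_pos"],s["joint_positions"])
r=down(YB,q)
plan([([.554,-.034,.22],r),([.554,-.034,.115],r)],step=20)
c=cams.capture("scene");print(proj(c,[[.554,-.034,.134],s["eef_pos"]]))
cv2.imwrite("pics/s1.png",cv2.resize(c["img"][130:290,150:390,::-1],None,fx=3.2,fy=3.2,interpolation=cv2.INTER_CUBIC))
E
```

```text
[ 0.5585 -0.0485  0.2222] [-0.4516  0.1386  0.5447  1.7119 -0.0791  1.3082  2.119 ]
[[[15.0,2.2,-2.1],[0.005,-0.003,0.002]],[[-0.0,17.5,0.0],[0.0,0.0,0.0]],[[-0.0,17.5,0.0],[0.0,0.0,0.0]],[[-0.0,17.5,0.0],[0.0,0.0,0.0]],[[-0.0,17.5,0.0],[0.0,0.0,0.0]],[[-0.0,17.5,0.0],[0.0,0.0,0.0]],[[-0.0,17.5,0.0],[0.0,0.0,0.0]]]
[[278.5468 208.1977]
 [283.2853 192.1193]]
```

View pics/s1.png

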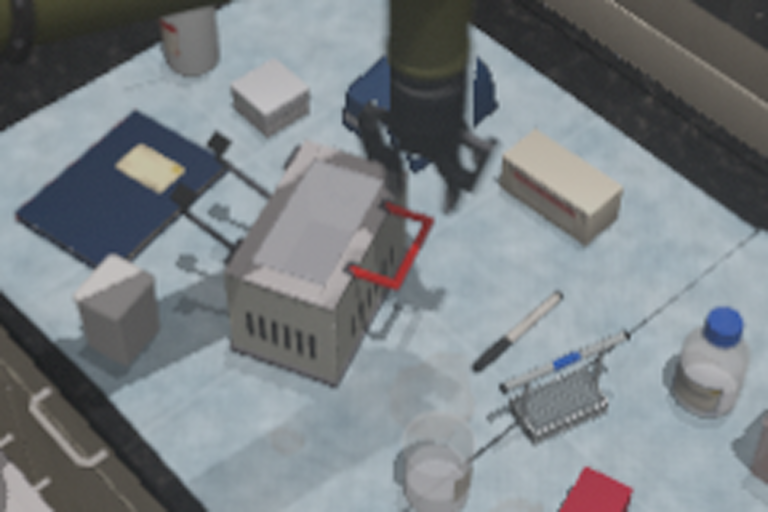

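{"api": "jog_arm", "payload": {
  "moves": [
    [[15,2,-2],[0.005,-0.003,0.002]],
    [[0,0,0],[0,0,0]]
  ]
}}

```text
time: 2.32
eef_pos: [0.5546, -0.048, 0.2166]
eef_rot: [-0.981, -1.506, 1.523]
ft_force: [0.0, 1.6, 1.0]
grip_width: 0.0474
```

```bash
cat > g.py <<'E'
import sys
from h import *
from workcell import sense
def go(goals,step=20):
    s=sense();q=R.from_rotvec(s["eef_rot"]);print(s["eef_pos"],s["ft_force"],s["qd"].round(2),s["time"])
    r=down(YB,q);plan([(g,r) for g in goals],step=step)
E
python3 - <<'E'
from g import *
go([[.554,-.034,.215],[.554,-.034,.115]])
E
```

```text
[ 0.5546 -0.048   0.2166] [0.0274 1.5718 1.0055] [ 0.05  0.02  0.05 -0.02  0.02 -0.01  0.03] 2.3167
[[[13.0,1.5,-5.2],[-0.007,-0.019,-0.007]],[[0.0,20.0,0.0],[0.0,0.0,-0.0]],[[0.0,20.0,0.0],[0.0,0.0,-0.0]],[[0.0,20.0,0.0],[0.0,0.0,-0.0]],[[0.0,20.0,0.0],[0.0,0.0,-0.0]],[[0.1,20.0,0.0],[0.0,0.0,-0.0]]]
```

{"api": "jog_arm", "payload": {
  "moves": [
    [[13,1,-5],[-0.007,-0.019,-0.007]],
    [[0,0,0],[0,0,0]],
    [[0,0,0],[0,0,0]]
  ]
}}

```text
time: 2.57
eef_pos: [0.5528, -0.0304, 0.215]
eef_rot: [-0.961, -1.532, 1.529]
ft_force: [-0.3, -0.9, 0.5]
grip_width: 0.0468
```

```bash
python3 - <<'E'
from g import *
go([[.554,-.034,.215],[.554,-.034,.115]])
E
```

```text
[ 0.5528 -0.0304  0.215 ] [-0.2789 -0.916   0.5012] [-0.04 -0.01 -0.03  0.01 -0.03  0.    0.  ] 2.5667
[[[-3.8,-0.1,0.5],[0.0,0.006,0.002]],[[-0.0,16.7,-0.0],[0.0,0.0,-0.0]],[[-0.0,16.7,-0.0],[0.0,0.0,-0.0]],[[-0.0,16.7,-0.0],[0.0,0.0,-0.0]],[[-0.0,16.6,-0.0],[0.0,0.0,-0.0]],[[-0.0,16.7,-0.0],[0.0,0.0,-0.0]],[[-0.0,16.6,-0.0],[0.0,0.0,-0.0]]]
```

{"api": "jog_arm", "payload": {
  "moves": [
    [[-3,10,0],[0,0.006,0]],
    [[0,16,0],[0,0,0]],
    [[0,16,0],[0,0,0]],
    [[0,10,0],[0,0,0]],
    [[0,4,0],[0,0,0]]
  ]
}}

```text
time: 2.98
eef_pos: [0.5555, -0.0285, 0.1577]
eef_rot: [-0.964, -1.539, 1.526]
ft_force: [-0.2, -0.2, -0.3]
grip_width: 0.0471
```

```bash
python3 - <<'E'
from g import *
go([[.554,-.034,.115]])
E
```

```text
[ 0.5555 -0.0285  0.1577] [-0.154  -0.157  -0.2842] [ 0.01  0.05 -0.01  0.06 -0.03 -0.1   0.02] 2.9833
[[[-1.5,14.2,1.3],[0.002,0.003,0.001]],[[-1.5,14.3,1.3],[0.002,0.002,0.001]],[[-1.4,14.2,1.3],[0.003,0.003,0.0]]]
```

{"api": "jog_arm", "payload": {
  "moves": [
    [[-5,3,2],[0.003,0.003,0]],
    [[0,14,1],[0.002,0.002,0]],
    [[-1,14,0],[0,0,0]],
    [[0,8,0],[0,0,0]],
    [[0,2,0],[0,0,0]],
    [[0,0,0],[0,0,0]]
  ]
}}

```text
time: 3.48
eef_pos: [0.5564, -0.0368, 0.1154]
eef_rot: [-0.966, -1.53, 1.526]
ft_force: [1.0, 0.1, -0.6]
grip_width: 0.0473
```

```bash
python3 - <<'E'
from g import *
from workcell import cams
go([[.554,-.034,.115]])
c=cams.capture("scene")
cv2.imwrite("pics/s2.png",cv2.resize(c["img"][160:260,220:340,::-1],None,fx=6,fy=6,interpolation=cv2.INTER_CUBIC))
E
```

```text
[ 0.5564 -0.0368  0.1154] [ 0.9507  0.1183 -0.6291] [ 0.01  0.    0.   -0.   -0.    0.    0.  ] 3.4833
[[[3.6,0.4,0.9],[0.002,0.002,0.001]]]
```

View pics/s2.png

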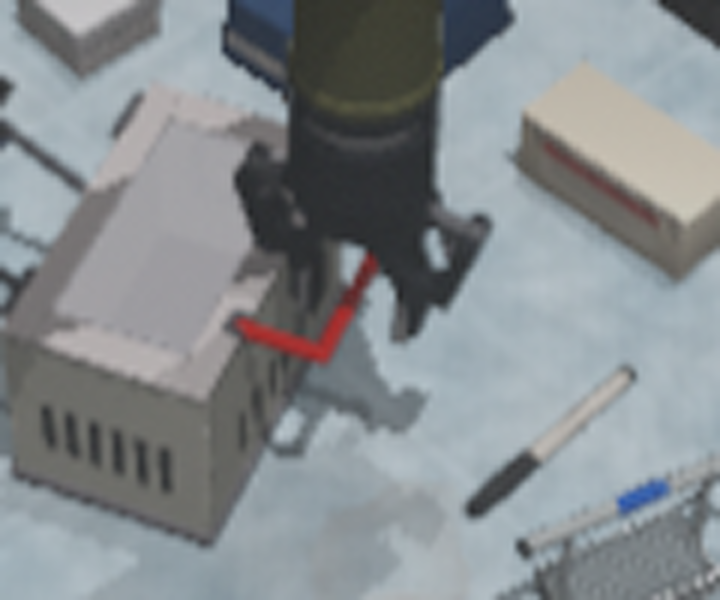

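{"api": "jog_arm", "payload": {
  "moves": [
    [[3,0,1],[0,0,0]],
    [[0,0,0],[0,0,0]],
    [[0,0,0],[0,0,0]],
    [[0,0,0],[0,0,0]],
    [[0,0,0],[0,0,0]],
    [[0,0,0],[0,0,0]]
  ],
  "grip": 1
}}

```text
time: 4.03
eef_pos: [0.5549, -0.0334, 0.1182]
eef_rot: [-0.967, -1.534, 1.525]
ft_force: [0.5, 0.0, -1.7]
grip_width: 0.0077
```

```bash
cat > arc.py <<'E'
from g import *
T0=np.array([.5549,-.0334,.1160])  # tcp at theta 0 (bar 18mm behind)
def th():
    p=sense()["eef_pos"]-T0
    return np.arctan2(p[2],.165-p@yb), np.hypot(p[2],.165-p@yb), p@np.array([np.cos(YB),np.sin(YB),0])
def arc(dth,n,end=None):
    a,rad,lat=th();print("theta %.3f rad %.4f lat %.4f"%(a,rad,lat))
    s=sense();q=R.from_rotvec(s["eef_rot"]);r=down(YB,q)
    g=[]
    for i in range(1,n+1):
        t=a+dth*i
        if end: t=min(t,end)
        g.append((T0+.165*((1-np.cos(t))*yb+np.sin(t)*np.array([0,0,1])),r))
    print(s["ft_force"],s["torque"],s["grip_width"]);plan(g,step=100)
E
python3 -c "
from arc import *
arc(.06,8)"
```

```text
theta 0.013 rad 0.1650 lat 0.0000
[ 0.5327  0.0063 -1.6953] [ 0.0533  0.0437 -0.0185] 0.00766471164988807
[[[0.5,-9.9,-0.0],[0.006,0.003,0.001]],[[1.0,-9.8,-0.0],[-0.0,0.0,-0.0]],[[1.6,-9.8,-0.0],[-0.0,0.0,-0.0]],[[2.2,-9.7,-0.0],[-0.0,0.0,-0.0]],[[2.8,-9.5,-0.0],[-0.0,0.0,-0.0]],[[3.3,-9.3,-0.0],[-0.0,0.0,-0.0]],[[3.9,-9.1,-0.0],[-0.0,0.0,-0.0]],[[4.4,-8.8,-0.0],[-0.0,0.0,-0.0]]]
```

{"api": "jog_arm", "payload": {
  "moves": [
    [[0.5,-6,0],[0.003,0.003,0]],
    [[1,-10,0],[0,0,0]],
    [[1.5,-10,0],[0,0,0]],
    [[2,-9.5,0],[0,0,0]]
  ]
}}

```text
time: 4.37
eef_pos: [0.5532, -0.0298, 0.155]
eef_rot: [-0.97, -1.527, 1.526]
ft_force: [1.1, 0.7, -2.0]
grip_width: 0.0077
```

```bash
python3 -c "
from arc import *
arc(.06,8)
from workcell import cams
c=cams.capture('scene')
cv2.imwrite('pics/s3.png',cv2.resize(c['img'][140:260,200:340,::-1],None,fx=5,fy=5,interpolation=cv2.INTER_CUBIC))"
```

```text
theta 0.238 rad 0.1657 lat -0.0000
[ 1.0651  0.7303 -1.9765] [ 0.0796 -0.2979 -0.0105] 0.007680046128263592
[[[3.3,-9.4,-0.1],[0.002,-0.001,-0.002]],[[3.1,-9.4,0.0],[-0.0,0.0,0.0]],[[3.8,-9.1,0.0],[-0.0,0.0,0.0]],[[4.3,-9.0,0.0],[-0.0,0.0,0.0]],[[4.8,-8.6,0.0],[-0.0,0.0,0.0]],[[5.3,-8.4,0.0],[-0.0,0.0,0.0]],[[5.8,-8.0,0.0],[-0.0,0.0,0.0]],[[6.3,-7.6,0.0],[-0.0,0.0,0.0]]]
```

View pics/s3.png

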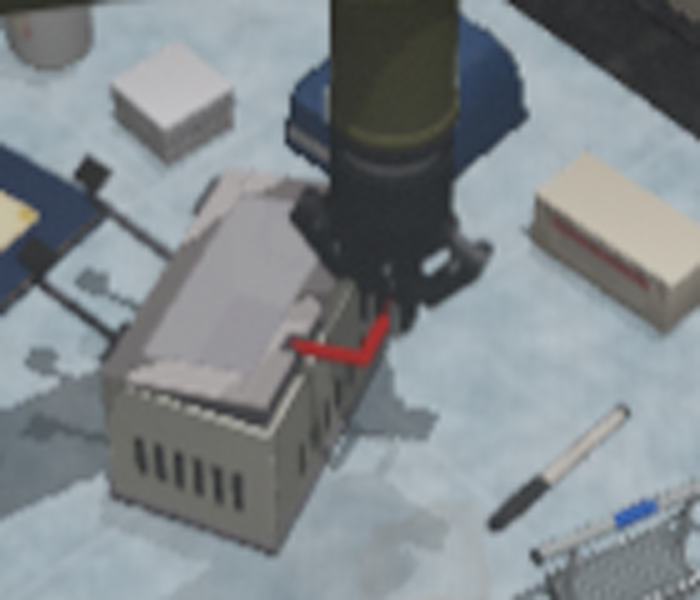

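{"api": "jog_arm", "payload": {
  "moves": [
    [[3,-9.5,0],[0,0,0]],
    [[3,-9.5,0],[0,0,0]],
    [[4,-9,0],[0,0,0]],
    [[4.5,-9,0],[0,0,0]],
    [[5,-8.5,0],[0,0,0]],
    [[5.5,-8.5,0],[0,0,0]],
    [[6,-8,0],[0,0,0]]
  ]
}}

```text
time: 5.0
eef_pos: [0.5388, 0.0006, 0.2259]
eef_rot: [-0.973, -1.529, 1.524]
ft_force: [2.2, 0.8, -2.6]
grip_width: 0.0077
```

```bash
python3 -c "
from arc import *
arc(.06,8)"
```

```text
theta 0.712 rad 0.1683 lat -0.0001
[ 2.1764  0.7915 -2.6313] [ 0.0631 -0.3267 -0.0222] 0.0077480455734069715
[[[9.1,-5.2,-0.1],[0.005,-0.001,-0.003]],[[7.2,-6.9,0.0],[-0.0,-0.0,0.0]],[[7.5,-6.4,0.0],[-0.0,-0.0,0.0]],[[7.9,-6.0,0.0],[-0.0,-0.0,0.0]],[[8.2,-5.5,0.1],[-0.0,-0.0,0.0]],[[8.6,-5.0,-0.0],[-0.0,-0.0,0.0]],[[8.8,-4.4,-0.0],[-0.0,-0.0,0.0]],[[9.1,-4.0,-0.0],[-0.0,-0.0,0.0]]]
```

{"api": "jog_arm", "payload": {
  "moves": [
    [[8.5,-5.5,0],[0.005,-0.001,-0.003]],
    [[7.5,-6.5,0],[0,0,0]],
    [[7.5,-6.5,0],[0,0,0]],
    [[8,-6,0],[0,0,0]],
    [[8,-5.5,0],[0,0,0]],
    [[8.5,-5,0],[0,0,0]],
    [[9,-4.5,0],[0,0,0]],
    [[9,-4,0],[0,0,0]]
  ]
}}

```text
time: 5.67
eef_pos: [0.5098, 0.0618, 0.2772]
eef_rot: [-0.978, -1.525, 1.527]
ft_force: [2.3, -0.6, -3.5]
grip_width: 0.0075
```

```bash
python3 -c "
from arc import *
arc(.06,8)"
```

```text
theta 1.216 rad 0.1719 lat -0.0001
[ 2.2695 -0.6111 -3.5061] [-0.2026 -0.4975  0.0082] 0.0074567815010220685
[[[11.8,3.2,-0.0],[0.003,-0.003,-0.008]],[[9.6,-2.6,-0.0],[0.0,-0.0,0.0]],[[9.6,-2.0,-0.0],[0.0,-0.0,0.0]],[[9.8,-1.4,-0.0],[0.0,-0.0,0.0]],[[9.9,-0.8,-0.0],[0.0,-0.0,0.0]],[[9.9,-0.3,-0.0],[0.0,-0.0,0.0]],[[9.9,0.4,-0.0],[0.0,-0.0,0.0]],[[9.8,0.9,-0.0],[0.0,-0.0,0.0]]]
```

```bash
python3 -c "
from arc import *
from workcell import cams
s=sense()
for n in ('scene','top'):
  c=cams.capture(n)
  u=proj(c,[s['eef_pos']])[0].astype(int);print(u)
  cv2.imwrite(f'pics/{n}4.png',cv2.resize(c['img'][u[1]-50:u[1]+50,u[0]-60:u[0]+60,::-1],None,fx=6,fy=6,interpolation=cv2.INTER_CUBIC))"
```

```text
[247 167]
[259 205]
```

View pics/scene4.png

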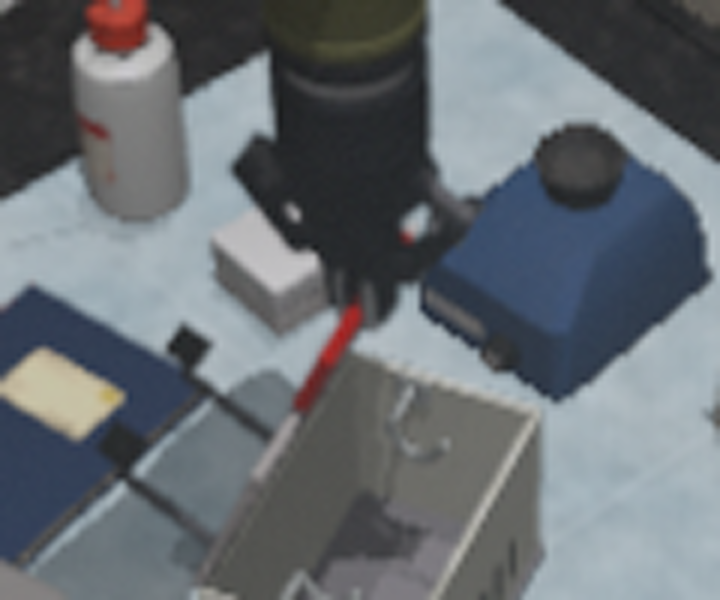

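{"api": "jog_arm", "payload": {
  "moves": [
    [[8,2,0],[0.003,-0.003,-0.008]],
    [[9.5,1,0],[0,0,0]],
    [[9.5,0,0],[0,0,0]],
    [[9.5,-0.5,0],[0,0,0]]
  ]
}}

```text
time: 6.1
eef_pos: [0.4996, 0.0837, 0.2849]
eef_rot: [-0.994, -1.524, 1.523]
ft_force: [0.6, -2.8, 2.5]
grip_width: 0.0072
```

```bash
python3 -c "
from arc import *
arc(.06,8)"
```

```text
theta 1.363 rad 0.1726 lat 0.0001
[ 0.5759 -2.8077  2.4524] [-0.9997 -0.2719  0.1282] 0.007177056512854896
[[[11.4,5.5,0.3],[0.011,-0.011,-0.015]],[[9.8,-1.2,-0.0],[-0.0,-0.0,-0.0]],[[9.9,-0.5,-0.0],[-0.0,-0.0,-0.0]],[[9.9,-0.0,-0.0],[-0.0,-0.0,-0.0]],[[9.9,0.6,-0.0],[-0.0,-0.0,-0.0]],[[9.8,1.2,-0.0],[-0.0,-0.0,-0.0]],[[9.7,1.8,-0.0],[-0.0,-0.0,-0.0]],[[9.6,2.4,-0.0],[-0.0,-0.0,-0.0]]]
```

```bash
python3 -c "
from arc import *
s=sense();print(s['joint_positions'],s['qd'],s['tau'])"
```

```text
[-0.6359 -0.0314  0.4014  1.7409  0.0254  1.4162  1.7628] [-0.0976 -0.081  -0.1191  0.0336  0.0581  0.0198 -0.2541] [ -0.9563 -25.6394  -1.5098 -30.5924  -1.4324  -0.0611   0.1445]
```

View pics/top4.png

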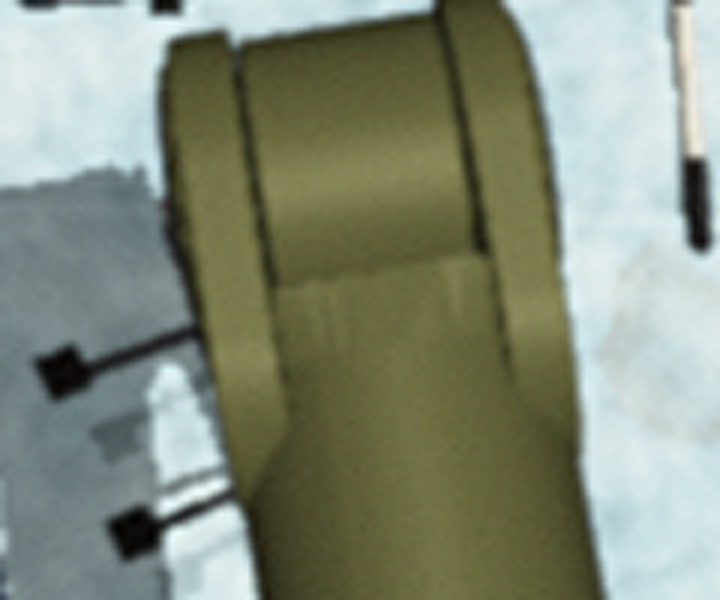

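{"api": "jog_arm", "payload": {
  "moves": [
    [[11,4,0],[0.01,-0.01,-0.02]],
    [[11,3,0],[0,0,-0.01]],
    [[11,2,0],[0,0,-0.01]],
    [[11,1,0],[0,0,0]]
  ]
}}

```text
time: 6.43
eef_pos: [0.4842, 0.1162, 0.2877]
eef_rot: [-0.963, -1.533, 1.5]
ft_force: [1.3, -2.4, 0.5]
grip_width: 0.0074
```

```bash
python3 -c "
from arc import *
arc(.06,8)"
```

```text
theta 1.574 rad 0.1717 lat 0.0001
[ 1.3187 -2.4069  0.5047] [-0.9652 -0.4687  0.0859] 0.007384912880415034
[[[9.7,7.2,0.3],[0.01,-0.011,0.019]],[[9.9,0.9,-0.0],[0.0,0.0,-0.0]],[[9.8,1.5,-0.1],[0.0,0.0,-0.0]],[[9.7,2.1,0.0],[0.0,0.0,-0.0]],[[9.5,2.6,0.0],[0.0,0.0,-0.0]],[[9.3,3.3,0.0],[0.0,0.0,-0.0]],[[9.2,3.8,0.0],[0.0,0.0,-0.0]],[[8.9,4.3,0.0],[0.0,0.0,-0.0]]]
```

{"api": "jog_arm", "payload": {
  "moves": [
    [[10,3,0],[0.01,-0.01,0.01]],
    [[10,2,0],[0,0,0]],
    [[10,3,0],[0,0,0]],
    [[10,4,0],[0,0,0]],
    [[10,5,0],[0,0,0]]
  ]
}}

```text
time: 6.85
eef_pos: [0.4603, 0.167, 0.2759]
eef_rot: [-0.956, -1.533, 1.517]
ft_force: [-2.8, -0.1, 7.8]
grip_width: 0.0077
```

```bash
python3 -c "
from arc import *
arc(.06,8)
from workcell import cams
c=cams.capture('scene')
u=proj(c,[sense()['eef_pos']])[0].astype(int);print(u)
cv2.imwrite(f'pics/s5.png',cv2.resize(c['img'][u[1]-50:u[1]+50,u[0]-60:u[0]+60,::-1],None,fx=6,fy=6,interpolation=cv2.INTER_CUBIC))"
```

```text
theta 1.911 rad 0.1696 lat 0.0001
[-2.7841 -0.119   7.7573] [-0.4656  0.2122 -0.04  ] 0.007664471390872983
[[[7.6,8.0,0.1],[0.002,0.001,0.013]],[[9.0,4.2,-0.0],[0.0,0.0,-0.0]],[[8.7,4.6,-0.0],[0.0,0.0,-0.0]],[[8.4,5.2,-0.0],[0.0,0.0,-0.0]],[[8.2,5.7,-0.0],[0.0,0.0,-0.0]],[[7.7,6.1,-0.0],[0.0,0.0,-0.0]],[[7.4,6.6,-0.0],[0.0,0.0,-0.0]],[[7.0,7.1,-0.0],[0.0,0.0,-0.0]]]
[212 157]
```

View pics/s5.png

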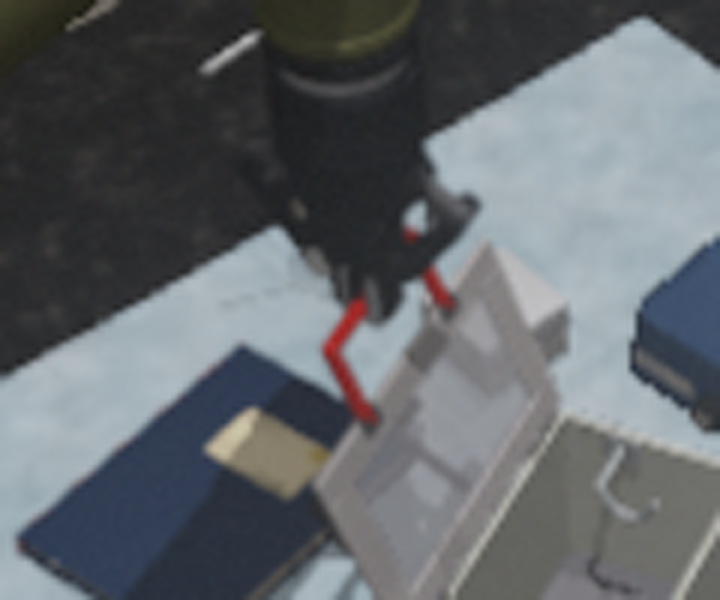

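{"api": "jog_arm", "payload": {
  "moves": [
    [[8,6,0],[0,0,0.01]],
    [[9,5,0],[0,0,0]],
    [[9,5,0],[0,0,0]],
    [[8.5,5.5,0],[0,0,0]],
    [[8,6,0],[0,0,0]],
    [[8,6,0],[0,0,0]]
  ]
}}

```text
time: 7.4
eef_pos: [0.4345, 0.2215, 0.2385]
eef_rot: [-0.959, -1.534, 1.527]
ft_force: [5.3, -2.2, -2.7]
grip_width: 0.0075
```

```bash
python3 -c "
from arc import *
arc(.05,8,2.75)"
```

```text
theta 2.333 rad 0.1694 lat 0.0000
[ 5.3115 -2.1694 -2.6817] [-0.7932 -1.195  -0.1351] 0.007518181200313184
[[[2.8,9.0,0.0],[0.001,0.007,0.005]],[[5.5,6.2,0.0],[0.0,-0.0,0.0]],[[5.2,6.3,0.0],[0.0,-0.0,0.0]],[[4.9,6.7,0.0],[0.0,-0.0,0.0]],[[4.5,6.9,0.0],[0.0,-0.0,0.0]],[[4.2,7.1,0.0],[0.0,-0.0,0.0]],[[3.9,7.3,0.0],[0.0,-0.0,0.0]],[[3.4,7.5,0.0],[0.0,-0.0,0.0]]]
```

{"api": "jog_arm", "payload": {
  "moves": [
    [[3,7,0],[0,0.005,0.005]],
    [[5,6,0],[0,0,0]],
    [[5,6.5,0],[0,0,0]],
    [[5,6.5,0],[0,0,0]],
    [[4.5,7,0],[0,0,0]],
    [[4,7,0],[0,0,0]]
  ]
}}

```text
time: 7.9
eef_pos: [0.4208, 0.2503, 0.1939]
eef_rot: [-0.964, -1.53, 1.527]
ft_force: [3.5, 0.1, -0.1]
grip_width: 0.0076
```

```bash
python3 -c "
from arc import *
arc(.04,6,2.75)"
```

```text
theta 2.659 rad 0.1680 lat 0.0000
[ 3.5241  0.0931 -0.0832] [-0.2259 -0.6522 -0.0605] 0.0075902797265398605
[[[0.3,7.3,0.0],[0.001,0.003,0.002]],[[2.7,6.0,0.0],[-0.0,0.0,-0.0]],[[0.7,1.7,0.0],[-0.0,0.0,-0.0]],[[0.0,-0.0,0.0],[-0.0,0.0,-0.0]],[[0.0,-0.0,0.0],[-0.0,0.0,-0.0]],[[0.0,-0.0,0.0],[-0.0,0.0,-0.0]]]
```

{"api": "jog_arm", "payload": {
  "moves": [
    [[1,5,0],[0,0,0]],
    [[2,4,0],[0,0,0]],
    [[1,2,0],[0,0,0]],
    [[0.5,1,0],[0,0,0]]
  ]
}}

```text
time: 8.23
eef_pos: [0.4192, 0.2538, 0.1849]
eef_rot: [-0.965, -1.529, 1.526]
ft_force: [-0.6, -0.9, 3.2]
grip_width: 0.0075
```

```bash
python3 -c "
from arc import *
arc(.04,2)
from workcell import cams
c=cams.capture('scene')
u=proj(c,[sense()['eef_pos']])[0].astype(int);print(u)
cv2.imwrite(f'pics/s6.png',cv2.resize(c['img'][u[1]-50:u[1]+50,u[0]-60:u[0]+60,::-1],None,fx=6,fy=6,interpolation=cv2.INTER_CUBIC))"
```

```text
theta 2.717 rad 0.1675 lat 0.0001
[-0.6125 -0.8965  3.2059] [-0.1806  0.0526  0.0382] 0.007537099622782038
[[[0.3,7.1,0.1],[0.001,0.002,0.001]],[[2.4,6.2,-0.0],[-0.0,-0.0,0.0]]]
[190 168]
```

View pics/s6.png

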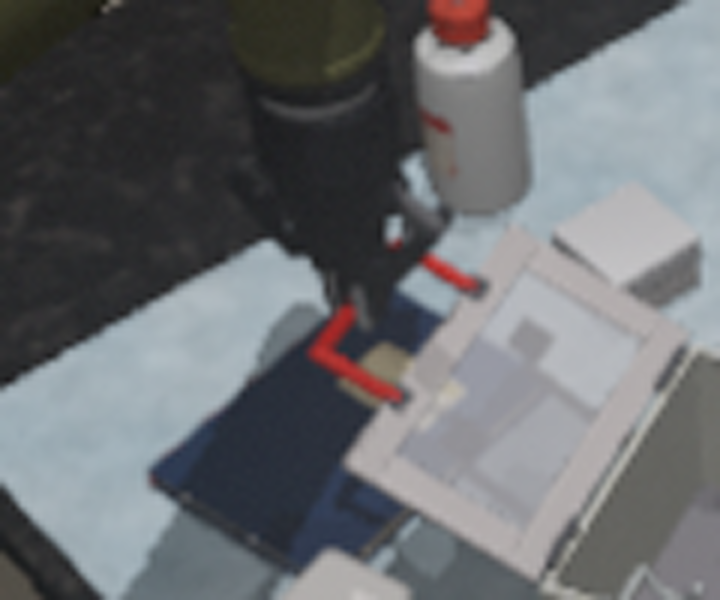

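{"api": "jog_arm", "payload": {
  "moves": [
    [[0.5,3,0],[0,0,0]],
    [[0.5,3,0],[0,0,0]],
    [[0,2,0],[0,0,0]]
  ]
}}

```text
time: 8.53
eef_pos: [0.4192, 0.2538, 0.1849]
eef_rot: [-0.966, -1.528, 1.522]
ft_force: [-1.9, -1.2, 6.5]
grip_width: 0.0076
```

{"api": "jog_arm", "payload": {
  "moves": [
    [[0.5,5,0],[0,0,0]],
    [[0.5,5,0],[0,0,0]],
    [[0.5,5,0],[0,0,0]]
  ]
}}

```text
time: 8.78
eef_pos: [0.4194, 0.254, 0.1845]
eef_rot: [-0.966, -1.529, 1.516]
ft_force: [-8.3, -6.9, 29.6]
grip_width: 0.0073
```

{"api": "jog_arm", "payload": {
  "moves": [
    [[0,-1,0],[0,0,0]],
    [[0,0,0],[0,0,0]]
  ]
}}

```text
time: 8.95
eef_pos: [0.4196, 0.2529, 0.1874]
eef_rot: [-0.967, -1.529, 1.513]
ft_force: [2.6, 1.6, -2.2]
grip_width: 0.0073
```

{"api": "jog_arm", "payload": {
  "moves": [
    [[0,0,0],[0,0,0]],
    [[0,0,0],[0,0,0]],
    [[0,0,0],[0,0,0]]
  ],
  "grip": 0.62
}}

```text
time: 9.2
eef_pos: [0.4177, 0.2529, 0.1856]
eef_rot: [-0.964, -1.525, 1.514]
ft_force: [0.5, -0.6, -0.4]
grip_width: 0.0324
```

```bash
python3 -c "
from arc import *
s=sense();print(s['ft_force'],s['eef_pos'],s['joint_positions'])
from workcell import cams
c=cams.capture('scene')
u=proj(c,[sense()['eef_pos']])[0].astype(int);print(u)
cv2.imwrite(f'pics/s7.png',cv2.resize(c['img'][u[1]-50:u[1]+50,u[0]-60:u[0]+60,::-1],None,fx=6,fy=6,interpolation=cv2.INTER_CUBIC))"
```

```text
[ 0.45   -0.6112 -0.4421] [0.4177 0.2529 0.1856] [-0.8028  0.0001  0.2113  1.912  -0.0095  1.2267  1.4171]
[189 169]
```

View pics/s7.png

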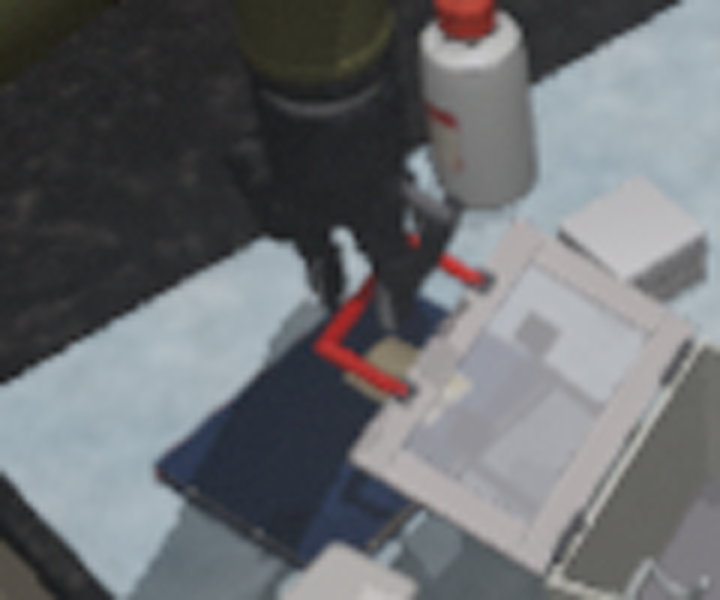

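{"api": "jog_arm", "payload": {
  "moves": [
    [[0,-8,0],[0,0,0]],
    [[0,-15,0],[0,0,0]],
    [[0,-25,0],[0,0,0]],
    [[0,-30,0],[0,0,0]],
    [[0,-20,0],[0,0,0]]
  ]
}}

```text
time: 9.67
eef_pos: [0.4134, 0.2508, 0.2809]
eef_rot: [-0.956, -1.51, 1.528]
ft_force: [1.4, 0.0, 0.7]
grip_width: 0.0326
```

```bash
python3 -c "
from g import *
s=sense();q=R.from_rotvec(s['eef_rot']);print(s['eef_pos'],s['ft_force'])
r=down(YR,q);print((q.inv()*r).as_rotvec())
plan([(np.array([.6005,-.207,.22]),r)],step=36)"
```

```text
[0.4134 0.2508 0.2809] [1.3755 0.0099 0.6622]
[-0.0172  0.6894  0.0006]
[[[-35.3,4.2,1.6],[-0.001,0.049,0.0]],[[-35.3,4.1,-0.1],[-0.001,0.049,0.0]],[[-35.3,4.2,-1.8],[-0.001,0.049,0.0]],[[-35.2,4.2,-3.5],[-0.001,0.049,0.0]],[[-35.0,4.2,-5.3],[-0.001,0.049,0.0]],[[-34.7,4.2,-7.0],[-0.001,0.049,0.0]],[[-34.3,4.2,-8.6],[-0.001,0.049,0.0]],[[-33.8,4.2,-10.3],[-0.001,0.049,0.0]]]
[[[-33.2,4.2,-11.9],[-0.002,0.05,-0.0]],[[-32.6,4.2,-13.6],[-0.001,0.049,0.0]],[[-31.9,4.2,-15.2],[-0.002,0.05,-0.0]],[[-31.1,4.2,-16.7],[-0.001,0.049,-0.0]],[[-30.3,4.2,-18.2],[-0.002,0.05,-0.0]],[[-29.3,4.3,-19.7],[-0.001,0.049,-0.0]]]
```

{"api": "jog_arm", "payload": {
  "moves": [
    [[-34,0,1],[-0.001,0.049,0]],
    [[-35,0,0],[-0.001,0.049,0]],
    [[-35,0,-2],[-0.001,0.049,0]],
    [[-35,0,-3],[-0.001,0.049,0]],
    [[-35,0,-5],[-0.001,0.049,0]],
    [[-35,0,-7],[-0.001,0.049,0]],
    [[-34,2,-9],[-0.001,0.049,0]],
    [[-34,4,-10],[-0.001,0.049,0]]
  ],
  "grip": 0.45
}}

```text
time: 10.33
eef_pos: [0.5242, -0.0048, 0.2832]
eef_rot: [-1.177, -1.255, 1.236]
ft_force: [1.5, 0.2, -1.0]
grip_width: 0.0468
```

```bash
python3 -c "
from g import *
s=sense();q=R.from_rotvec(s['eef_rot']);print(s['eef_pos'],s['ft_force'])
r=down(YR,q);print((q.inv()*r).as_rotvec())
plan([(np.array([.6005,-.207,.2]),r)],step=36)"
```

```text
[ 0.5242 -0.0048  0.2832] [ 1.5328  0.2383 -0.9917]
[0.0012 0.3046 0.0135]
[[[-29.6,11.5,-9.4],[0.0,0.044,0.002]],[[-29.1,11.6,-10.6],[0.0,0.043,0.002]],[[-28.6,11.6,-11.9],[0.0,0.044,0.002]],[[-28.0,11.7,-13.1],[0.0,0.043,0.002]],[[-27.4,11.8,-14.3],[0.0,0.044,0.002]],[[-26.7,11.8,-15.5],[0.001,0.043,0.002]],[[-26.0,11.9,-16.7],[0.0,0.044,0.002]]]
```

{"api": "jog_arm", "payload": {
  "moves": [
    [[-29,11,-9],[0,0.044,0.002]],
    [[-29,11,-11],[0,0.043,0.002]],
    [[-29,11,-12],[0,0.044,0.002]],
    [[-28,12,-13],[0,0.043,0.002]],
    [[-26,12,-14],[0,0.044,0.002]],
    [[-20,10,-11],[0,0.03,0.002]],
    [[-10,4,-6],[0,0.01,0]],
    [[0,0,0],[0,0,0]]
  ]
}}

```text
time: 11.0
eef_pos: [0.5921, -0.1965, 0.2108]
eef_rot: [-1.313, -1.041, 1.038]
ft_force: [-0.6, 0.2, 0.8]
grip_width: 0.0472
```

```bash
python3 -c "
from g import *
s=sense();q=R.from_rotvec(s['eef_rot']);print(s['eef_pos'],s['ft_force'],s['joint_positions'])
r=down(YR,q);print((q.inv()*r).as_rotvec())
plan([(np.array([.6005,-.207,.16]),r)],step=36)
from workcell import cams
c=cams.capture('top');np.savez('top1.npz',**c)
cv2.imwrite('pics/t8.png',cv2.resize(c['img'][130:290,150:390,::-1],None,fx=3.2,fy=3.2,interpolation=cv2.INTER_CUBIC))
c=cams.capture('scene');np.savez('scene1.npz',**c)
cv2.imwrite('pics/s8.png',cv2.resize(c['img'][130:290,150:390,::-1],None,fx=3.2,fy=3.2,interpolation=cv2.INTER_CUBIC))
"
```

```text
[ 0.5921 -0.1965  0.2108] [-0.5774  0.2025  0.8143] [-0.2682  0.3143  0.6768  1.5751 -0.2011  1.3192  1.7758]
[ 0.004   0.0239 -0.0008]
[[[-4.1,25.4,-5.2],[0.002,0.012,-0.0]],[[-4.1,25.4,-5.2],[0.002,0.012,-0.001]]]
```

View pics/t8.png

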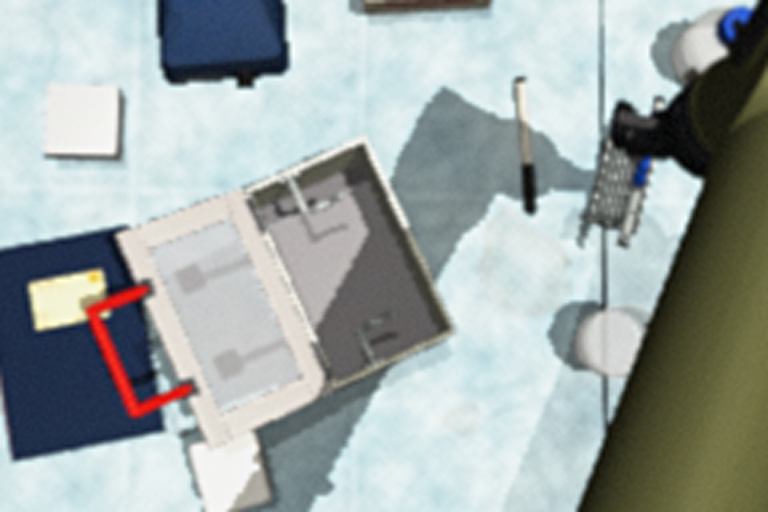

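View pics/s8.png

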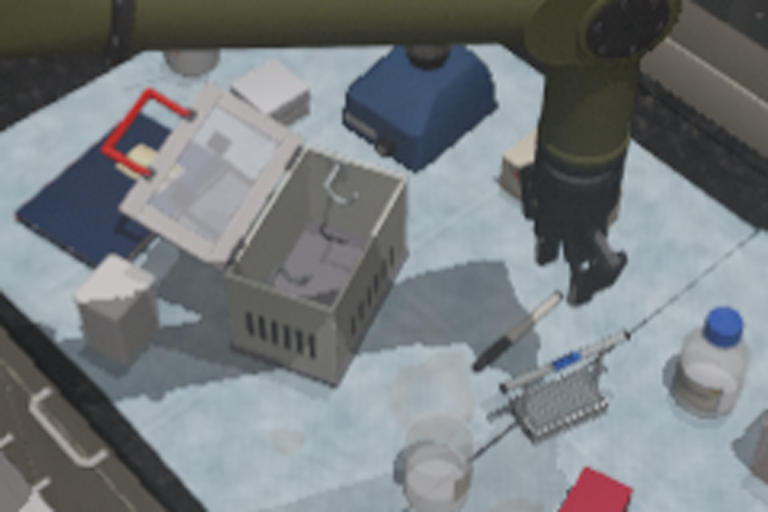

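```bash
python3 - <<'E'
from h import *
T=dict(np.load("top1.npz"));S=dict(np.load("scene1.npz"))
f=lambda c,u,v,z:ray(c,150+(u+.5)/3.2-.5,130+(v+.5)/3.2-.5,z)
xb=np.array([np.cos(YB),np.sin(YB),0])
for c,a,b in((T,(365,137),(453,328)),(S,(407,178),(334,308))):
    A=f(c,*a,.13);B=f(c,*b,.13);d=A-B
    print(A,B,np.linalg.norm(d),np.degrees(np.arctan2(d[1],d[0])),(A+B)/2+.06*yb)
print(HOOK)
# hooks
print("T hook far seat/ near",f(T,338,215,.115),f(T,375,330,.115))
print(proj(T,[HOOK+.058*xb,HOOK-.058*xb])*1-[150,130], proj(S,[HOOK+.058*xb,HOOK-.058*xb])-[150,130])
for n,c in(("t",T),("s",S)):
    im=cv2.resize(c["img"][155:245,210:300,::-1] if n=="t" else c["img"][165:240,210:285,::-1],None,fx=8,fy=8,interpolation=cv2.INTER_CUBIC)[:600]
    o=np.array([210,155] if n=="t" else [210,165])
    for p in proj(c,[HOOK+.058*xb,HOOK-.058*xb,HOOK]):
        cv2.circle(im,tuple(((p-o+.5)*8).astype(int)),4,(0,0,255),1)
    cv2.imwrite(f"pics/hook_{n}.png",im)
E
```

```text
[0.6194 0.0505 0.13  ] [ 0.4507 -0.0288  0.13  ] 0.18635302045489846 25.180617405391907 [0.5094 0.0651 0.13  ]
[0.6185 0.0451 0.13  ] [ 0.4509 -0.0334  0.13  ] 0.18509225326818363 25.084723595763446 [0.5091 0.0601 0.13  ]
[0.5091 0.0609 0.112 ]
T hook far seat/ near [0.5508 0.0736 0.115 ] [0.4484 0.0391 0.115 ]
[[101.1297  63.1911]
 [117.8935  99.9168]] [[106.1927  60.4797]
 [ 91.5817  85.3688]]
```

View pics/hook_t.png

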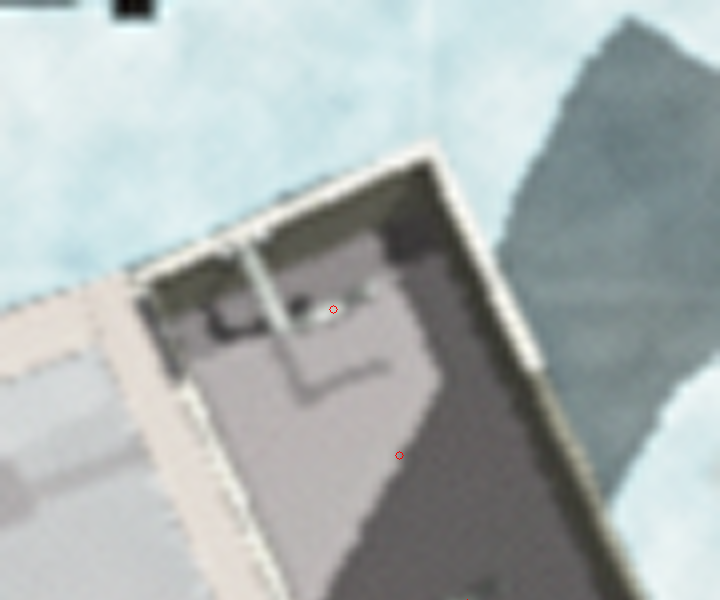

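View pics/hook_s.png

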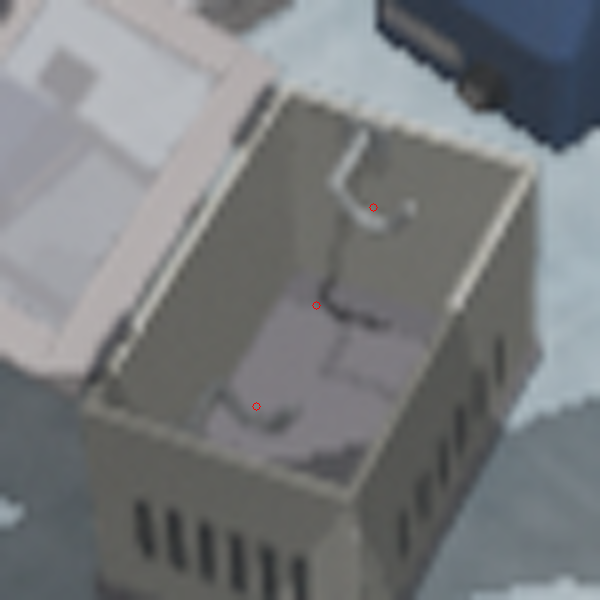

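{"api": "jog_arm", "payload": {
  "moves": [
    [[-4,18,-5],[0.002,0.012,0]],
    [[-4,22,-5],[0.002,0.012,0]],
    [[-1,10,-1],[0,0,0]],
    [[0,0,0],[0,0,0]],
    [[0,0,0],[0,0,0]]
  ]
}}

```text
time: 11.52
eef_pos: [0.6052, -0.1939, 0.1656]
eef_rot: [-1.309, -1.044, 1.024]
ft_force: [0.4, -0.2, 0.1]
grip_width: 0.0471
```

```bash
cat > r.py <<'E'
from g import *
def to(*g,yaw=YR,step=20):
    s=sense();q=R.from_rotvec(s['eef_rot']);print(s['time'],s['eef_pos'],s['ft_force'],s['grip_width'])
    r=down(yaw,q)
    plan([(np.array(x),r) for x in g],step=step)
E
python3 -c "
from r import *
to([.6005,-.207,.13],[.6005,-.207,.067])"
```

```text
11.5167 [ 0.6052 -0.1939  0.1656] [ 0.3783 -0.2319  0.1404] 0.047051128941235865
[[[-7.1,17.7,0.9],[0.003,0.009,0.005]],[[-7.1,17.8,0.8],[0.003,0.009,0.006]],[[0.0,15.8,-0.0],[0.0,0.0,-0.0]],[[0.0,15.7,-0.0],[0.0,0.0,-0.0]],[[0.0,15.8,-0.0],[0.0,0.0,-0.0]],[[0.1,15.7,-0.0],[0.0,0.0,-0.0]]]
```

{"api": "jog_arm", "payload": {
  "moves": [
    [[-9,10,1],[0.003,0.009,0.005]],
    [[-7,12,1],[0.003,0.009,0.006]],
    [[-3,5,0],[0,0,0]],
    [[0,0,0],[0,0,0]],
    [[0,0,0],[0,0,0]]
  ]
}}

```text
time: 11.93
eef_pos: [0.5997, -0.211, 0.1396]
eef_rot: [-1.32, -1.026, 1.021]
ft_force: [0.8, 0.6, 0.9]
grip_width: 0.0471
```

```bash
python3 -c "
from r import *
to([.6005,-.207,.067])"
```

```text
11.9333 [ 0.5997 -0.211   0.1396] [0.7902 0.5544 0.9056] 0.04706322067716181
[[[1.0,18.1,0.1],[0.001,0.001,0.0]],[[1.0,18.2,0.1],[0.001,0.001,0.0]],[[1.0,18.1,0.1],[0.001,0.0,0.001]],[[1.0,18.2,0.0],[0.001,0.001,0.0]]]
```

{"api": "jog_arm", "payload": {
  "moves": [
    [[2,12,0],[0.001,0.001,0]],
    [[1,18,0],[0.001,0.001,0]],
    [[1,18,0],[0,0,0]],
    [[0,12,0],[0,0,0]],
    [[0,4,0],[0,0,0]],
    [[0,0,0],[0,0,0]]
  ]
}}

```text
time: 12.43
eef_pos: [0.602, -0.2071, 0.0722]
eef_rot: [-1.321, -1.025, 1.018]
ft_force: [0.7, 1.4, -0.6]
grip_width: 0.0472
```

```bash
python3 -c "
from r import *
to([.6005,-.207,.067])
from workcell import cams
c=cams.capture('scene')
u=proj(c,[sense()['eef_pos']])[0].astype(int);print(u)
cv2.imwrite(f'pics/s9.png',cv2.resize(c['img'][u[1]-50:u[1]+50,u[0]-60:u[0]+60,::-1],None,fx=6,fy=6,interpolation=cv2.INTER_CUBIC))"
```

```text
12.4333 [ 0.602  -0.2071  0.0722] [ 0.6986  1.3584 -0.5724] 0.04718710634357687
[[[-0.3,5.1,1.5],[0.005,-0.0,0.002]]]
[326 244]
```

View pics/s9.png

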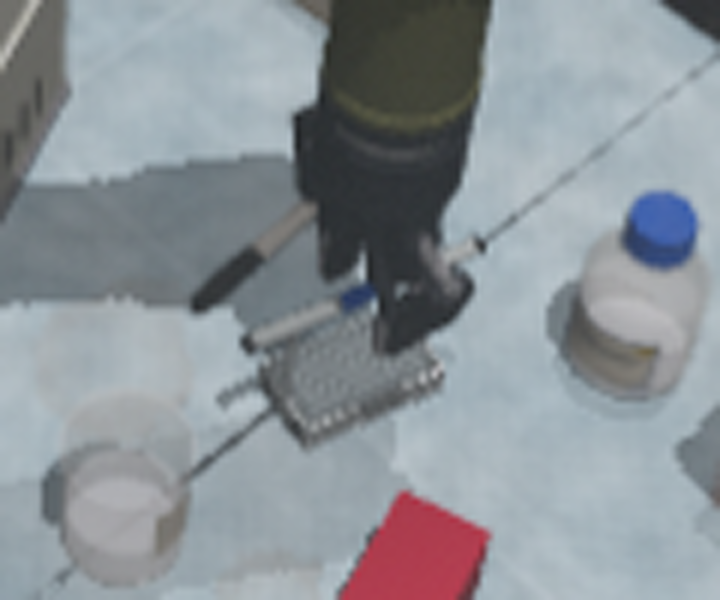

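{"api": "jog_arm", "payload": {
  "moves": [
    [[0,5,1.5],[0.005,0,0.002]],
    [[0,1,0],[0,0,0]],
    [[0,0,0],[0,0,0]]
  ]
}}

```text
time: 12.73
eef_pos: [0.6019, -0.2073, 0.068]
eef_rot: [-1.321, -1.022, 1.02]
ft_force: [0.6, -0.8, 0.9]
grip_width: 0.0466
```

{"api": "jog_arm", "payload": {
  "moves": [
    [[0,0,0],[0,0,0]],
    [[0,0,0],[0,0,0]],
    [[0,0,0],[0,0,0]],
    [[0,0,0],[0,0,0]],
    [[0,0,0],[0,0,0]],
    [[0,0,0],[0,0,0]]
  ],
  "grip": 1
}}

```text
time: 13.23
eef_pos: [0.6029, -0.2075, 0.0696]
eef_rot: [-1.323, -1.024, 1.019]
ft_force: [1.3, 0.1, -0.1]
grip_width: 0.0078
```

```bash
python3 -c "
from r import *
to([.6005,-.207,.067])
from workcell import cams
for n in('scene','top'):
  c=cams.capture(n)
  u=proj(c,[sense()['eef_pos']])[0].astype(int);print(u)
  cv2.imwrite(f'pics/{n}10.png',cv2.resize(c['img'][u[1]-50:u[1]+50,u[0]-60:u[0]+60,::-1],None,fx=6,fy=6,interpolation=cv2.INTER_CUBIC))"
```

```text
13.2333 [ 0.6029 -0.2075  0.0696] [ 1.3182  0.1261 -0.0565] 0.007759642018729774
[[[-0.1,2.6,2.5],[0.005,-0.0,0.0]]]
[326 244]
[349 182]
```

View pics/scene10.png

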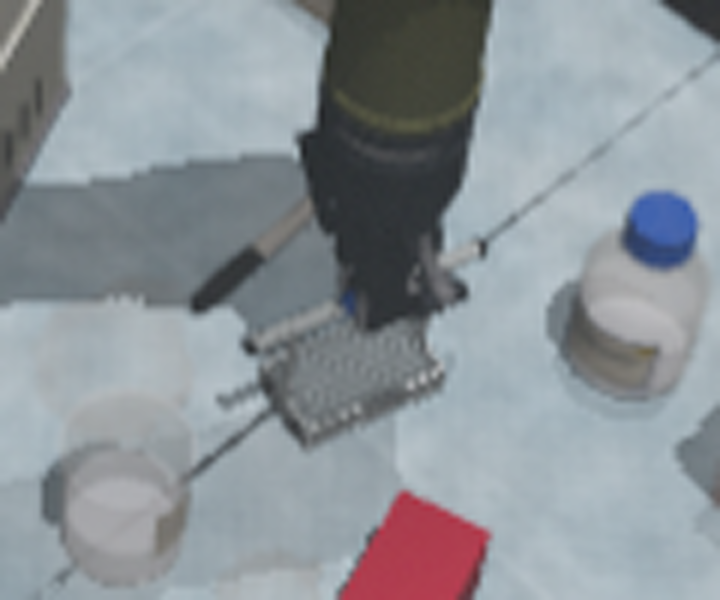

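{"api": "jog_arm", "payload": {
  "moves": [
    [[0,-5,0],[0,0,0]],
    [[0,-10,0],[0,0,0]],
    [[0,-20,0],[0,0,0]],
    [[0,-30,0],[0,0,0]],
    [[0,-35,0],[0,0,0]],
    [[0,-35,0],[0,0,0]],
    [[0,-25,0],[0,0,0]],
    [[0,-10,0],[0,0,0]]
  ]
}}

```text
time: 14.0
eef_pos: [0.5979, -0.2068, 0.2455]
eef_rot: [-1.315, -1.014, 1.023]
ft_force: [0.9, -0.3, -1.5]
grip_width: 0.0081
```

```bash
python3 -c "
from r import *
to([.5113,.0619,.25],yaw=YB,step=25)
from workcell import cams
for n in('scene',):
  c=cams.capture(n)
  u=proj(c,[sense()['eef_pos']])[0].astype(int);print(u)
  cv2.imwrite(f'pics/{n}11.png',cv2.resize(c['img'][u[1]-50:u[1]+50,u[0]-60:u[0]+60,::-1],None,fx=6,fy=6,interpolation=cv2.INTER_CUBIC))"
```

```text
14.0 [ 0.5979 -0.2068  0.2455] [ 0.9061 -0.3048 -1.5323] 0.008090392768970014
[[[19.8,-0.3,12.6],[-0.001,-0.058,0.0]],[[20.5,-0.3,11.5],[-0.0,-0.058,0.0]],[[21.2,-0.3,10.3],[-0.001,-0.058,0.0]],[[21.7,-0.4,9.0],[-0.0,-0.058,0.0]],[[22.2,-0.3,7.7],[-0.001,-0.058,0.0]],[[22.6,-0.4,6.4],[-0.0,-0.058,0.0]],[[23.0,-0.4,5.1],[-0.001,-0.058,0.0]],[[23.2,-0.3,3.8],[-0.0,-0.058,0.0]]]
[[[23.4,-0.4,2.4],[-0.001,-0.058,0.0]],[[23.5,-0.3,1.1],[-0.0,-0.058,0.0]],[[23.6,-0.4,-0.3],[-0.001,-0.058,0.0]],[[23.5,-0.3,-1.7],[-0.0,-0.059,0.001]]]
[331 210]
```

View pics/scene11.png

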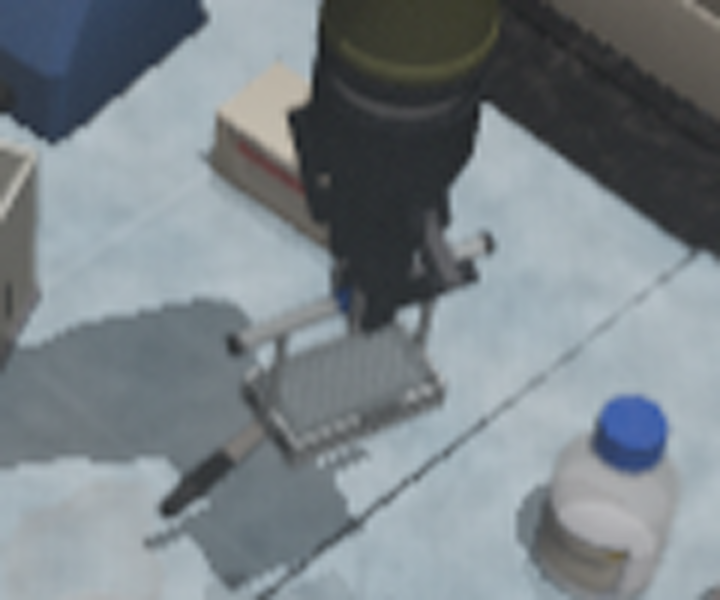

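{"api": "jog_arm", "payload": {
  "moves": [
    [[12,-1,8],[0,-0.04,0]],
    [[20,-1,12],[0,-0.058,0]],
    [[21,-1,11],[0,-0.058,0]],
    [[22,-1,9],[0,-0.058,0]],
    [[22,-1,8],[0,-0.058,0]],
    [[22,0,6],[0,-0.058,0]],
    [[23,0,5],[0,-0.058,0]],
    [[23,0,4],[0,-0.058,0]]
  ]
}}

```text
time: 14.72
eef_pos: [0.5373, -0.039, 0.2429]
eef_rot: [-1.103, -1.338, 1.364]
ft_force: [0.3, 1.1, -2.4]
grip_width: 0.008
```

```bash
python3 -c "
from r import *
to([.5113,.0619,.25],yaw=YB,step=25)"
```

```text
14.7167 [ 0.5373 -0.039   0.2429] [ 0.2528  1.1417 -2.3726] 0.0079696123641466
[[[20.8,-1.5,1.2],[-0.003,-0.049,-0.0]],[[20.8,-1.5,0.2],[-0.003,-0.049,-0.001]],[[20.8,-1.5,-0.9],[-0.003,-0.049,-0.0]],[[20.8,-1.4,-1.9],[-0.003,-0.049,-0.001]],[[20.7,-1.5,-2.9],[-0.004,-0.049,-0.0]]]
```

{"api": "jog_arm", "payload": {
  "moves": [
    [[20,-1,1],[-0.003,-0.049,0]],
    [[21,-1,0],[-0.003,-0.049,0]],
    [[20,-1,-1],[-0.003,-0.049,0]],
    [[16,-1,-2],[-0.003,-0.049,0]],
    [[9,-1,-1],[-0.003,-0.03,0]],
    [[3,0,0],[0,0,0]],
    [[0,0,0],[0,0,0]]
  ]
}}

```text
time: 15.3
eef_pos: [0.5089, 0.0598, 0.2435]
eef_rot: [-0.955, -1.529, 1.536]
ft_force: [-0.0, -0.1, -1.7]
grip_width: 0.0076
```

```bash
python3 -c "
from r import *
to([.5113,.0619,.25],yaw=YB,step=25)
from workcell import cams
for n in('scene','top'):
  c=cams.capture(n);np.savez(n+'12.npz',**c)
  cv2.imwrite(f'pics/{n}12.png',cv2.resize(c['img'][130:250,180:320,::-1],None,fx=5,fy=5,interpolation=cv2.INTER_CUBIC))"
```

```text
15.3 [0.5089 0.0598 0.2435] [-0.0406 -0.1005 -1.6987] 0.007620119290666126
[[[0.9,-6.5,-3.1],[-0.006,0.011,0.002]]]
```

View pics/scene12.png

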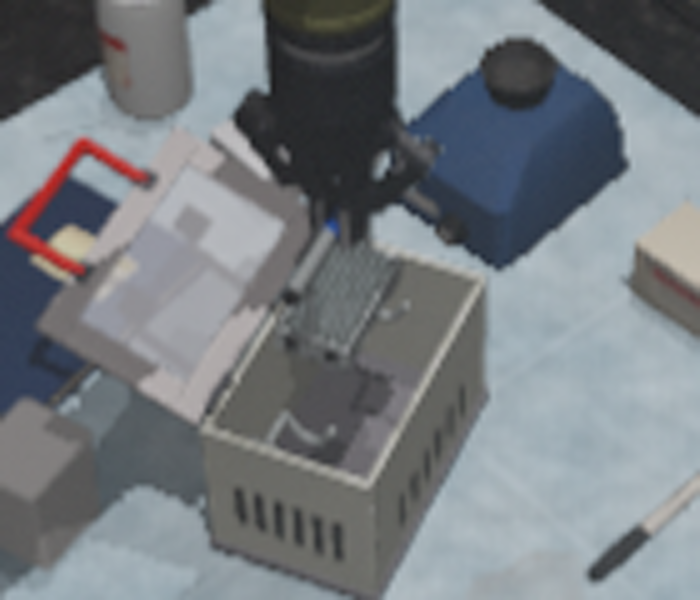

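View pics/top12.png

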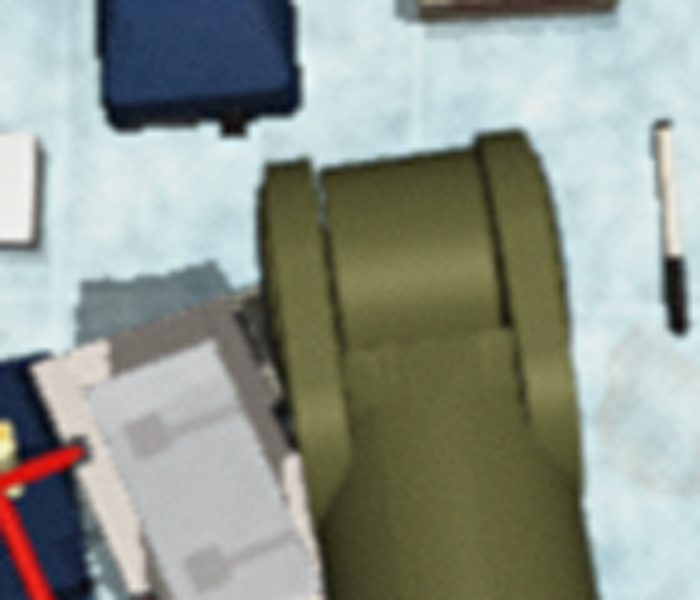

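```bash
python3 - <<'E'
from h import *
c=dict(np.load("scene12.npz"))
xb=np.array([np.cos(YB),np.sin(YB),0])
p=np.array([.5089,.0598,.2435])
bm=p+[0,0,.0174]-.0024*xb
pts=[bm-.07*xb,bm,bm-.042*xb]
for sx in(-1,1):
  for sy in(-1,1): pts.append(bm+[0,0,-.087]+sx*.044*xb+sy*.025*yb)
im=cv2.imread("pics/scene12.png")
for q in proj(c,pts):
    w=((q-[180,130]+.5)*5).astype(int);print(w);cv2.circle(im,tuple(w),4,(0,255,255),1)
cv2.imwrite("pics/ov12.png",im[150:450,150:500].repeat(2,0).repeat(2,1))
E
```

```text
[290 294]
[339 215]
[310 262]
[350 368]
[279 344]
[407 272]
[337 250]
```

View pics/ov12.png

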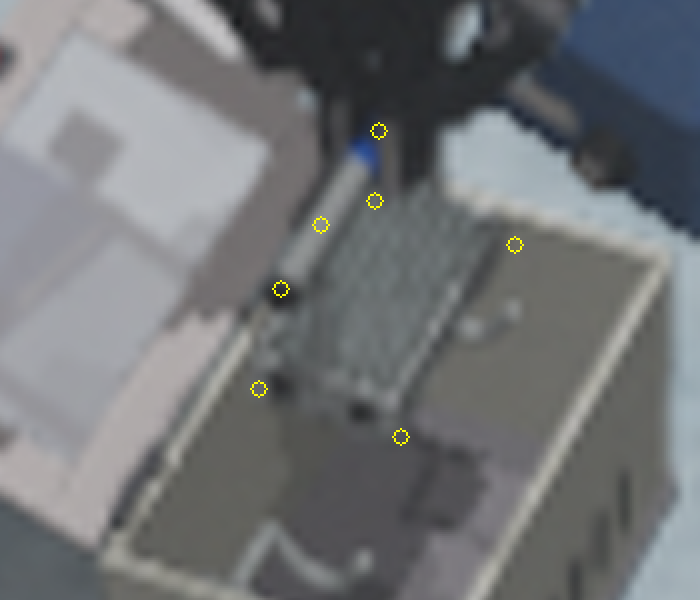

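{"api": "jog_arm", "payload": {
  "moves": [
    [[1,10,-3],[-0.005,0.01,0.002]],
    [[0,16,0],[0,0,0]],
    [[0,18,0],[0,0,0]],
    [[0,18,0],[0,0,0]],
    [[0,15,0],[0,0,0]],
    [[0,8,0],[0,0,0]],
    [[0,2,0],[0,0,0]],
    [[0,0,0],[0,0,0]]
  ]
}}

```text
time: 16.07
eef_pos: [0.5167, 0.0483, 0.1553]
eef_rot: [-0.99, -1.511, 1.513]
ft_force: [-0.1, 0.6, -1.8]
grip_width: 0.008
```

```bash
python3 -c "
from r import *
to([.5113,.0619,.125],[.5113,.0619,.095],yaw=YB,step=15)"
```

```text
16.0667 [0.5167 0.0483 0.1553] [-0.0503  0.5582 -1.777 ] 0.007957111194337074
[[[4.9,10.1,-0.2],[0.001,-0.008,-0.003]],[[4.9,10.0,-0.2],[0.001,-0.008,-0.002]],[[4.9,10.1,-0.2],[0.001,-0.007,-0.003]],[[0.0,15.0,-0.0],[0.0,-0.0,0.0]],[[0.0,15.0,-0.0],[0.0,-0.0,0.0]]]
```

{"api": "jog_arm", "payload": {
  "moves": [
    [[7,2,0],[0.001,-0.01,-0.003]],
    [[5,2,0],[0.001,-0.008,-0.003]],
    [[2,0,0],[0,0,0]],
    [[0,0,0],[0,0,0]],
    [[0,0,0],[0,0,0]]
  ]
}}

```text
time: 16.48
eef_pos: [0.5126, 0.0622, 0.1541]
eef_rot: [-0.975, -1.528, 1.521]
ft_force: [-0.0, -0.3, -1.8]
grip_width: 0.0079
```

```bash
python3 -c "
from r import *
to([.5113,.0619,.125],[.5113,.0619,.095],yaw=YB,step=15)"
```

```text
16.4833 [0.5126 0.0622 0.1541] [-0.0422 -0.3456 -1.8258] 0.007854041387523459
[[[0.2,14.5,0.8],[0.003,-0.002,-0.001]],[[0.1,14.6,0.7],[0.003,-0.003,-0.001]],[[0.0,15.0,-0.0],[0.0,0.0,0.0]],[[0.0,15.0,-0.0],[0.0,0.0,0.0]]]
```

Good xy now; descend in small steps with checks.

{"api": "jog_arm", "payload": {
  "moves": [
    [[0,8,1],[0.003,-0.003,-0.001]],
    [[0.5,8,0],[0,0,0]],
    [[0.5,6,0],[0,0,0]],
    [[0,2,0],[0,0,0]],
    [[0,0,0],[0,0,0]]
  ]
}}

```text
time: 16.9
eef_pos: [0.5116, 0.0631, 0.1282]
eef_rot: [-0.971, -1.53, 1.524]
ft_force: [0.1, 0.4, -1.8]
grip_width: 0.0078
```

```bash
python3 -c "
from r import *
to([.5113,.0619,.095],yaw=YB,step=15)
from workcell import cams
c=cams.capture('scene');np.savez('s13.npz',**c)
cv2.imwrite(f'pics/s13.png',cv2.resize(c['img'][155:235,200:300,::-1],None,fx=7,fy=7,interpolation=cv2.INTER_CUBIC))"
```

```text
16.9 [0.5116 0.0631 0.1282] [ 0.1272  0.4047 -1.8436] 0.007752201120867285
[[[-0.3,11.1,0.3],[0.001,-0.0,-0.0]],[[-0.3,11.0,0.3],[0.002,-0.0,-0.0]],[[-0.3,11.1,0.3],[0.001,-0.001,-0.001]]]
```

View pics/s13.png

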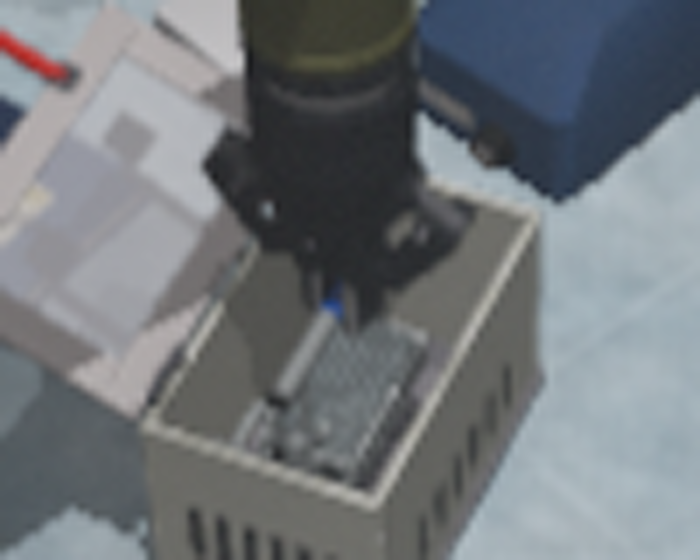

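```bash
python3 - <<'E'
from h import *
c=dict(np.load("s13.npz"))
xb=np.array([np.cos(YB),np.sin(YB),0])
p=np.array([.5116,.0631,.1282])
bm=p+[0,0,.0174]-.0024*xb
H=HOOK-.058*xb
im=cv2.imread("pics/s13.png")
for q,col in zip(proj(c,[bm-.07*xb,bm-.058*xb,bm,H,H+.014*yb+[0,0,.011],H-.014*yb+[0,0,.010]]),[(0,255,255)]*3+[(0,0,255),(0,255,0),(255,0,255)]):
    w=((q-[200,155]+.5)*7).astype(int);cv2.circle(im,tuple(w),3,col,1)
cv2.imwrite("pics/ov13.png",cv2.resize(im[220:520,120:450],None,fx=2,fy=2))
E
```

```text
(no output)
```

View pics/ov13.png

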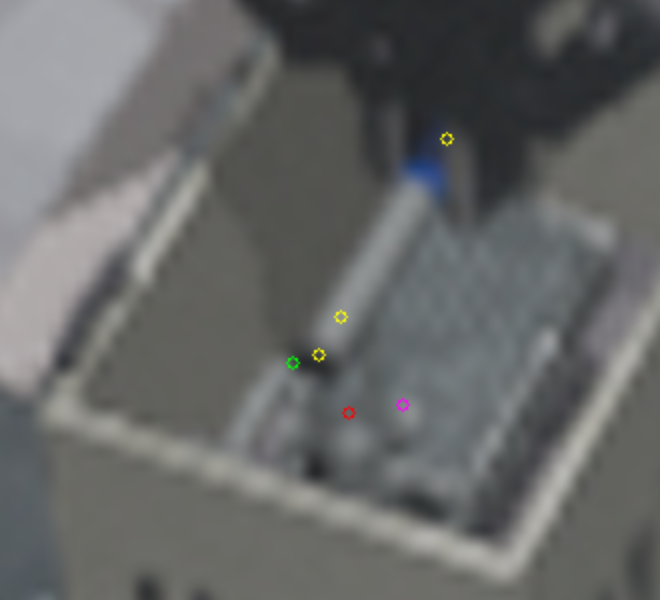

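{"api": "jog_arm", "payload": {
  "moves": [
    [[-0.5,7,0],[0.001,0,0]],
    [[-0.5,8,0],[0.001,0,0]],
    [[0,6,0],[0,0,0]],
    [[0,2,0],[0,0,0]],
    [[0,0,0],[0,0,0]]
  ]
}}

```text
time: 17.37
eef_pos: [0.5123, 0.0619, 0.1028]
eef_rot: [-0.97, -1.527, 1.525]
ft_force: [-1.0, -0.2, -2.9]
grip_width: 0.0081
```

```bash
python3 -c "
from r import *
to([.5113,.0619,.095],yaw=YB,step=15)"
```

```text
17.3667 [0.5123 0.0619 0.1028] [-1.0051 -0.1809 -2.8825] 0.008137961439560717
[[[0.5,7.8,0.9],[0.002,-0.001,-0.001]]]
```

{"api": "jog_arm", "payload": {
  "moves": [
    [[0.5,4,0.5],[0.001,0,0]],
    [[0,3,0],[0,0,0]],
    [[0,1,0],[0,0,0]],
    [[0,0,0],[0,0,0]]
  ]
}}

```text
time: 17.7
eef_pos: [0.5118, 0.0621, 0.0939]
eef_rot: [-0.969, -1.526, 1.526]
ft_force: [0.6, 0.3, -1.6]
grip_width: 0.0079
```

{"api": "jog_arm", "payload": {
  "moves": [
    [[0,2,0],[0,0,0]],
    [[0,1,0],[0,0,0]],
    [[0,0,0],[0,0,0]]
  ]
}}

```text
time: 17.95
eef_pos: [0.5123, 0.0622, 0.0941]
eef_rot: [-0.969, -1.528, 1.525]
ft_force: [-0.2, -0.4, -1.1]
grip_width: 0.008
```

{"api": "jog_arm", "payload": {
  "moves": [
    [[0,3,0],[0,0,0]],
    [[0,3,0],[0,0,0]]
  ]
}}

```text
time: 18.12
eef_pos: [0.5131, 0.0624, 0.0929]
eef_rot: [-0.968, -1.529, 1.523]
ft_force: [-13.5, -2.1, 28.8]
grip_width: 0.0079
```

{"api": "jog_arm", "payload": {
  "moves": [
    [[0,0,0],[0,0,0]]
  ]
}}

```text
time: 18.2
eef_pos: [0.5135, 0.0624, 0.0941]
eef_rot: [-0.968, -1.53, 1.522]
ft_force: [0.5, -0.6, -1.5]
grip_width: 0.0079
```

```bash
python3 -c "
from r import *
s=sense()
to([.5113,.0619,.095],yaw=YB,step=15)
from workcell import cams
c=cams.capture('scene');np.savez('s14.npz',**c)
im=cv2.resize(c['img'][165:225,210:290,::-1],None,fx=9,fy=9,interpolation=cv2.INTER_CUBIC)
xb=np.array([np.cos(YB),np.sin(YB),0]);bm=s['eef_pos']+[0,0,.0174]-.0024*xb
for q in proj(c,[bm-.07*xb,HOOK-.058*xb,HOOK-.07*xb]):
  cv2.circle(im,tuple(((q-[210,165]+.5)*9).astype(int)),3,(0,255,255),1)
cv2.imwrite(f'pics/s14.png',im)
print(sense()['ft_force'])"
```

```text
18.2 [0.5135 0.0624 0.0941] [ 0.5337 -0.6135 -1.5043] 0.007940217439076903
[[[0.5,-0.9,2.2],[0.004,-0.001,0.002]]]
[ 0.4182 -0.3613 -2.1469]
```

View pics/s14.png

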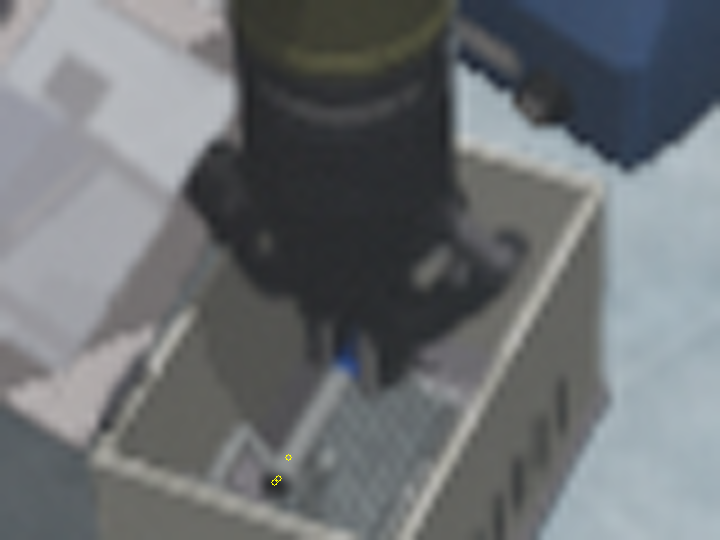

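{"api": "jog_arm", "payload": {
  "moves": [
    [[0,2.5,0],[0,0,0]],
    [[0,1.5,0],[0,0,0]]
  ]
}}

```text
time: 18.42
eef_pos: [0.5143, 0.0625, 0.0932]
eef_rot: [-0.968, -1.532, 1.52]
ft_force: [-7.3, -1.7, 15.9]
grip_width: 0.0081
```

{"api": "jog_arm", "payload": {
  "moves": [
    [[0,1,0],[0,0,0]],
    [[0,0.5,0],[0,0,0]],
    [[0,0,0],[0,0,0]]
  ],
  "grip": 0.75
}}

```text
time: 18.67
eef_pos: [0.5155, 0.0628, 0.0922]
eef_rot: [-0.971, -1.534, 1.519]
ft_force: [-0.3, 0.1, -0.6]
grip_width: 0.0213
```

```bash
python3 -c "
from r import *
s=sense()
to([.5113,.0619,.095],yaw=YB,step=15)
from workcell import cams
c=cams.capture('scene')
im=cv2.resize(c['img'][165:225,210:290,::-1],None,fx=9,fy=9,interpolation=cv2.INTER_CUBIC)
cv2.imwrite(f'pics/s15.png',im)"
```

```text
18.6667 [0.5155 0.0628 0.0922] [-0.2551  0.077  -0.5602] 0.021321097666724437
[[[1.0,-2.8,4.1],[0.009,-0.001,0.002]]]
```

View pics/s15.png

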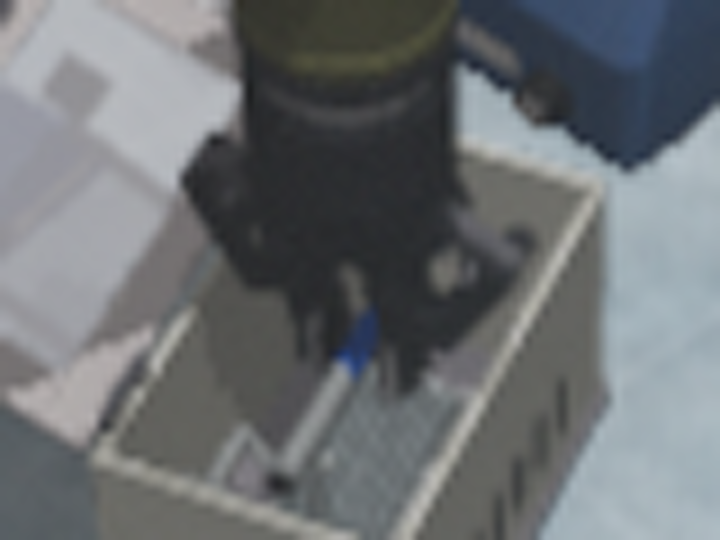

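{"api": "jog_arm", "payload": {
  "moves": [
    [[0,0,0],[0,0,0]],
    [[0,-2,0],[0,0,0]],
    [[0,-5,0],[0,0,0]],
    [[0,-8,0],[0,0,0]],
    [[0,-12,0],[0,0,0]]
  ],
  "grip": 0.66
}}

```text
time: 19.13
eef_pos: [0.5129, 0.0623, 0.1172]
eef_rot: [-0.966, -1.528, 1.523]
ft_force: [-0.3, -0.5, -0.1]
grip_width: 0.0287
```

```bash
python3 -c "
from r import *
to([.5113,.0619,.28],yaw=YB,step=25)
from workcell import cams
c=cams.capture('scene')
im=cv2.resize(c['img'][165:225,210:290,::-1],None,fx=9,fy=9,interpolation=cv2.INTER_CUBIC)
cv2.imwrite(f'pics/s16.png',im)"
```

```text
19.1333 [0.5129 0.0623 0.1172] [-0.336  -0.5339 -0.1229] 0.028742588482695074
[[[0.1,-23.3,0.2],[0.0,-0.0,0.0]],[[0.1,-23.2,0.2],[0.0,-0.0,0.0]],[[0.1,-23.3,0.2],[0.0,-0.0,0.0]],[[0.1,-23.2,0.2],[0.0,-0.0,0.001]],[[0.1,-23.3,0.2],[0.001,-0.0,0.0]],[[0.1,-23.2,0.2],[0.0,-0.001,0.001]],[[0.1,-23.3,0.2],[0.001,-0.0,0.0]]]
```

View pics/s16.png

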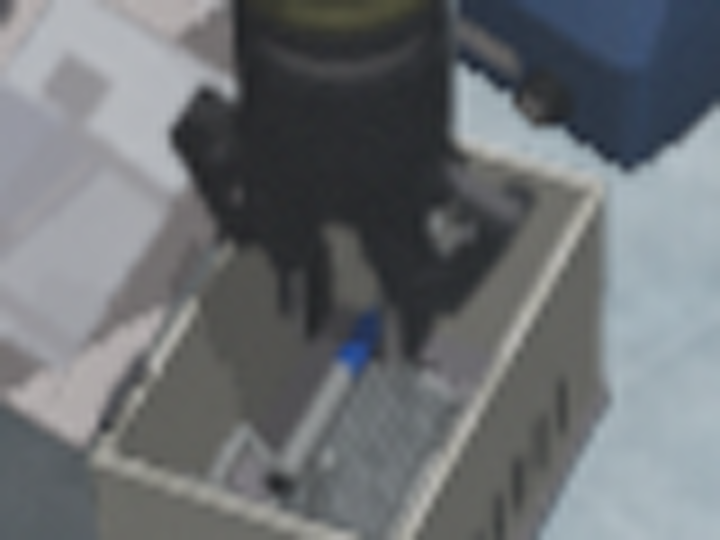

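Free and the rack stays. Rising, then moving away to the −y side for a clear look.

{"api": "jog_arm", "payload": {
  "moves": [
    [[0,-18,0],[0,0,0]],
    [[0,-25,0],[0,0,0]],
    [[0,-30,0],[0,0,0]],
    [[0,-30,0],[0,0,0]],
    [[0,-25,0],[0,0,0]],
    [[0,-20,0],[0,0,0]]
  ]
}}

```text
time: 19.68
eef_pos: [0.5117, 0.0612, 0.2729]
eef_rot: [-0.967, -1.528, 1.522]
ft_force: [0.4, 0.7, -0.3]
grip_width: 0.0292
```

{"api": "jog_arm", "payload": {
  "moves": [
    [[-25,0,0],[0,0,0]],
    [[-35,0,0],[0,0,0]],
    [[-35,0,0],[0,0,0]],
    [[-35,0,0],[0,0,0]],
    [[-35,0,0],[0,0,0]],
    [[-25,0,0],[0,0,0]],
    [[-10,0,0],[0,0,0]],
    [[0,0,0],[0,0,0]]
  ]
}}

```text
time: 20.35
eef_pos: [0.6055, -0.1227, 0.2847]
eef_rot: [-0.976, -1.553, 1.52]
ft_force: [-1.7, 0.7, -0.3]
grip_width: 0.0294
```

```bash
python3 -c "
from r import *
s=sense();print(s['eef_pos'],s['ft_force'],s['time'])
from workcell import cams
for n in('scene','top'):
  c=cams.capture(n);np.savez(n+'17.npz',**c)
  cv2.imwrite(f'pics/{n}17.png',cv2.resize(c['img'][120:290,130:400,::-1],None,fx=2.9,fy=2.9,interpolation=cv2.INTER_CUBIC))
  z=c['img'][165:235,210:290] if n=='scene' else c['img'][160:250,215:305]
  cv2.imwrite(f'pics/{n}17z.png',cv2.resize(z[:,:,::-1],None,fx=6.5,fy=6.5,interpolation=cv2.INTER_CUBIC))"
```

```text
[ 0.6055 -0.1227  0.2847] [-1.6904  0.741  -0.3327] 20.35
```

View pics/scene17z.png

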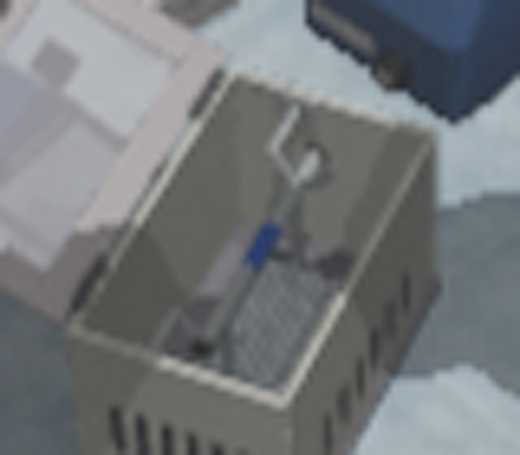

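View pics/top17z.png

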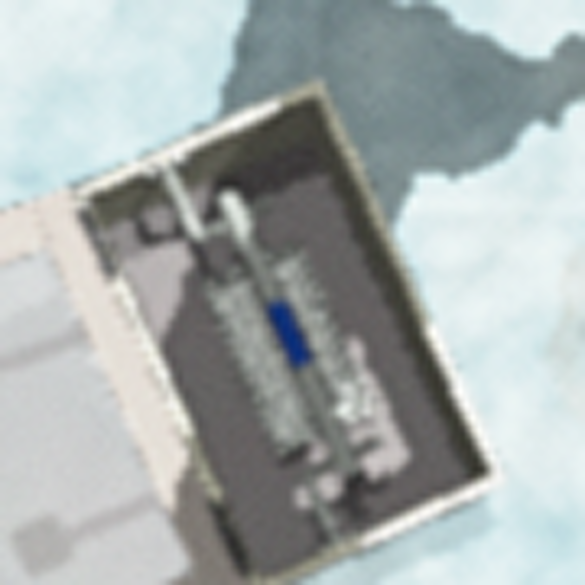

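View pics/top17.png

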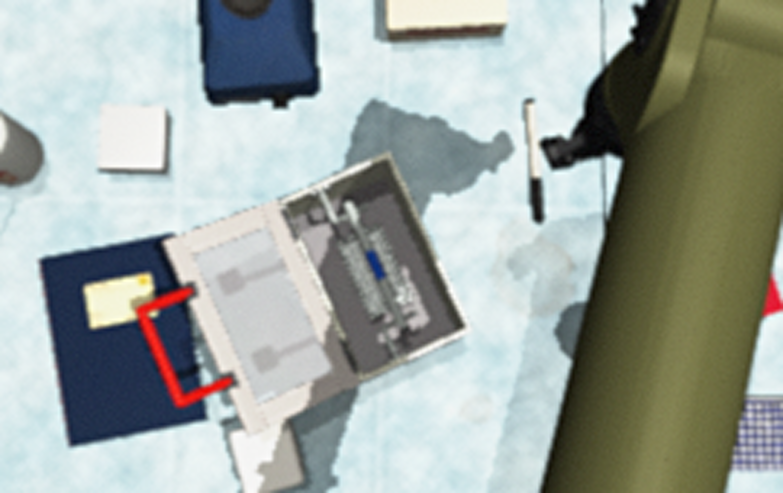

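```bash
python3 -c "
from h import *
xb=np.array([np.cos(YB),np.sin(YB),0])
for n in('top','scene'):
  c=dict(np.load(n+'17.npz'));W=cloud(c)
  for t in(-.06,-.03,0,.03,.06):
    u=proj(c,[HOOK+t*xb])[0].round().astype(int)
    P=W[u[1]-3:u[1]+4,u[0]-3:u[0]+4].reshape(-1,3);P=P[np.isfinite(P[:,2])]
    e=(P-HOOK)@yb;k=(abs(e)<.012)&(P[:,2]>.08);print(n,t,k.sum(),P[k].max(0)[2] if k.any() else None,np.median(e[k])if k.any() else None)
a=dict(np.load('top0.npz'));b=dict(np.load('top17.npz'))
"
```

```text
top -0.06 33 0.1207748290639461 0.0002382042307466159
top -0.03 28 0.12084782125001325 0.0004430565105322149
top 0 29 0.12067826943179094 -0.00010202424088760989
top 0.03 27 0.1220065599251241 0.0005032115319646272
top 0.06 36 0.12119052254668805 0.0002860590806006765
scene -0.06 31 0.11968061675130381 -0.0023332472942166433
scene -0.03 23 0.12033887789809028 -0.0026964019590217277
scene 0 26 0.12142492919862424 -0.0035804662806150087
scene 0.03 28 0.11881536565383177 -0.002322646062681244
scene 0.06 34 0.12085605279761302 -0.001985046062489373
```

```bash
python3 -c "
from workcell import hand_in
print(hand_in())"
```

```text
the job is handed in; nothing more can be done
None
```

The flap is open on its stops and the slide rack hangs in the box with both ends of its bar in the hooks. I handed it in at about 20 s of the 64 s allowed.

- **Flap:** I gripped the red bar with the tool pointing down, carried it along the hinge arc past upright, and kept hold until it was on the stops. Pressing down, the force rose to about 30 N with almost no movement. Partway through the swing, the bar crept about 7 mm toward the fingertips, but it stayed gripped.
- **Rack:** I gripped it at the blue sleeve, lifted it over the rim and lowered it into the hooks until it bore on them. The wrist force briefly reached about 29 N there. I then released it with a small opening and withdrew.

**Last checks:**
- Both cameras show the flap on its stops and the bar lying across both hooks.
- Depth readings put the top of the bar level along its length at 119–122 mm. That is slightly above the expected 117 mm.
- The top camera puts the bar within 1 mm of the hook line. The scene camera reads it 2–3.5 mm to the −y side, close to the 2 mm calibration error and well within the hook mouths.
- The last pictures show the nearby items, including the marker and freezer box, undisturbed. The arm hid part of the bench to the right (beaker, red carton, bottle), so I did not check those directly at the end.

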